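# File the two display glass samples in the sorter

## Task

Put away the two tall fluted-glass samples that lean on the display easels: stand the green one in the sorter slot with the green tabs and the amber one in the slot with the orange tabs, upright on its lower edge (banded edge up) and fully down on the slot's floor between the end walls. Glass breaks, so set each one down gently rather than dropping it or tipping it over, and leave everything else on the desk where it is.

Things in the scene. Friction and masses are not known exactly. Their poses are not given: they have to be found in the camera images.
- green_glass: Green fluted-glass pane, 140 mm high, 100 wide, 10 thick, about 0.3 kg, dark green band along its top edge. Origin: centre of its 10 x 100 mm bottom edge. z up its height to the band, x normal to its faces, y along its width. It starts leaning on an easel, top tilted 0.32 rad from vertical towards the easel's back (-x, roughly to the robot); its top 60 mm are free on both faces.
- amber_glass: Amber fluted-glass sample pane with an opaque orange band along its top edge; same size, mass and axes as the green one, leaning in the same way on the other easel.
- easel_a: Fixed dark steel easel on a grey foot 100 x 120 mm; its front is +x. Origin on the desk under the ledge's middle. The pane stands on a sloping ledge 20 mm above the desk, behind a front lip 10 mm high, leaning on two bars reaching 80 mm up the pane; it comes out upwards along its own plane. Either pane may be on either side.
- easel_b: The other fixed display easel, the same as easel_a.
- sorter: Fixed sorter, base 150 x 236 mm, origin: centre of its underside. 5 slots along its x, at y = -88, -44, 0, 44, 88 mm. Each is 14 mm wide between white walls, solid blocks between slots, flared to about 24 mm at the mouth, and 116 mm long between end walls; slot floor 12 mm above the desk, walls 60 mm above that floor. 2nd and 4th slots hold short samples; the others are empty.
- green_slot: The empty sorter slot marked by green tabs on the sorter's two end walls (22 mm wide, tops 63 mm above the slot floor). Origin: centre of the slot's floor. x along the slot, y across it, z up.
- amber_slot: The empty sorter slot marked by orange tabs; origin and axes as for green_slot.
- blue_slot: The empty sorter slot marked by blue tabs, to stay empty; origin and axes as for green_slot.
- strip_a: Bystander: short clear glass sample 78 mm high, 100 mm wide, 10 mm thick, standing in the second or fourth slot of the sorter. Origin: middle of its lower edge.
- strip_b: Bystander: short grey glass sample, same size, in the other of those slots. Origin: middle of its lower edge.
- puck: Bystander: round white display puck with a mirror top, 150 mm across, 34 mm high. Origin at the centre of its underside.
- tile: Bystander: square clear fluted glass tile 90 x 90 x 10 mm lying on the puck. Origin at the centre of its underside.
- power_bank: Bystander: dark blue power bank, 140 x 70 x 18 mm, lying flat. Origin at the centre of its underside.
- mug: Bystander: white mug, 80 mm across, 90 mm high. Origin at the centre of its underside.
- tape: Bystander: grey tape measure case, about 75 x 66 x 30 mm. Origin at the centre of its underside.
Things that resemble listed ones, but are neither listed nor needed, are in the scene too. Several things have the shape of the amber_glass; the one meant has the colours described above.

How it is judged (in metres and radians):
At the end, for the whole second after the job is handed in: Each tall pane stands in the slot of its colour: middle of its lower edge within 13 mm of the slot centre along the slot, 5 mm across it and at most 5 mm above the floor; height axis within 0.12 rad of vertical, banded edge up; at rest (under 0.03 m/s, 0.2 rad/s) (x of green_glass in the frame of green_slot between -0.013 and 0.013 m and y of green_glass in the frame of green_slot between -0.005 and 0.005 m and z of green_glass in the frame of green_slot between -0.004 and 0.005 m and angle between each of green_glass, amber_glass's own z axis and vertical below 0.12 rad and linear speed of each of green_glass, amber_glass below 0.03 m/s and angular speed of each of green_glass, amber_glass below 0.2 rad/s and x of amber_glass in the frame of amber_slot between -0.013 and 0.013 m and y of amber_glass in the frame of amber_slot between -0.005 and 0.005 m and z of amber_glass in the frame of amber_slot between -0.004 and 0.005 m); the robot touches nothing.
It fails at once if a tall glass pane falls faster than 0.5 m/s with no finger on it (a drop of about 13 mm) ((linear speed of green_glass above 0.5 m/s and contact force between green_glass and the fingers below 0.05 N) or (linear speed of amber_glass above 0.5 m/s and contact force between amber_glass and the fingers below 0.05 N)).
It fails at once if a tall glass pane is tipped more than 57 degrees from vertical (angle between any of green_glass, amber_glass's own z axis and vertical above 1 rad).
It fails at once if a short sample in the sorter, the puck, its tile, the power bank, the mug or the tape measure is moved by more than 25 mm (distance of any of strip_a, strip_b, puck, tile, power_bank, mug, tape from where it was at the start of the episode above 0.025 m).
It also fails if it takes over 67 s, if anything falls off the work surface, if the arm or the gripper's body presses on something with over 40 N, if the wrist force passes 120 N, or if a joint passes its speed limit or range.

## Robot

A 6-joint arm with a two-finger parallel gripper is mounted at the origin on the work surface. World frame = base frame: x ahead of the robot, y to its left, z up, the work surface at z = 0. Lengths are in mm, angles in degrees, forces in N, time in s.
With the tool pointing down it reaches from about 350 to 925 mm from the base axis. Payload 6.4 kg.
Tool frame: the origin (TCP) lies between the finger pads; the fingertips stand 22 mm ahead of it and the grasp point (between the pads) lies 3 mm ahead of it; x points along the fingers, y is the direction in which the jaws open and shut, and the axes are right-handed (so a half turn about x gives the same grasp; the last joint's range is limited). The gripper opens to 94 mm and grips with 3 to 60 N. Pads are 16 mm wide; open, the fingers measure 119 mm over their backs; the gripper's body (75 mm by 177 mm) begins 78 mm behind the grasp point.
Start: joints at [-84.975, 14.043, 89.255, -0, 76.702, -9.975], TCP at [168.237, -627.861, 194.455] pointing down, gripper open.
Joint ranges: [-179.41, 179.41], [-58.25, 129.5], [7.25, 145.43], [-54.29, 234.29], [11.92, 165.04], [-157.13, 157.13]. Speed limits (degrees/s): [147.25, 147.25, 180, 180, 180, 180].

## Interface

Orientations are given as [roll, pitch, yaw] about the fixed x, y, z axes, in that order (R = Rz(yaw) Ry(pitch) Rx(roll)).
In Python, from cell import r gives the robot as it stands.
- The arm moves only by the tool move_arm, never from a script. Its argument "deltas" is one flat list of numbers, 7 for each row, row after row: the turn, a rotation vector about the tool's x, y, z in degrees, then the shift along the tool's x, y, z in m, then the closure, from 0 (fully open) to 1 (shut). In form: [wx, wy, wz, dx, dy, dz, hand, wx, wy, wz, dx, dy, dz, hand, ...]. A call has 1 to 12 rows; each row is the pose to reach, as a shift and turn from the pose commanded when the call began, along the tool's axes at that moment; what a row does not reach only later rows make up. A row lasts 1/10 s, in which the tool goes at most 50 mm and 8.59 degrees, less where a joint would pass 70% of its speed; a pose out of reach is approached as far as the arm can. A call with a gripper value outside its range is refused whole. The fingers move at their own pace and stop on an object; "grip_force" is the grip in N (left out, the last holds). Time passes only in rows, so rows that repeat a pose let the fingers close. It gives the time, the measured TCP pose, the force and the opening at its end, in the units of the state.
- r.get_obs(): the state, without advancing time (a new reading comes with each control period).
- r.get_image(name): name is "scene" or "side" or "wrist"; returns the picture (400x640x3 uint8, red, green, blue); there is no depth.
- r.camera_params(name): a dict with "fovy" (degrees; the focal length in pixels is half the picture's height over the tangent of half this angle, whatever the lens; pixels are square), "cx", "cy" (the principal point, pixels), "R" (3x3) and "t" (3): a world point X has camera coordinates R X + t; the wrist camera has in their place "T_tool_cam" (4x4, takes a point from camera to tool coordinates, whose origin is the TCP and whose axes are the tool frame's). Camera axes: x right, y down, z forward; pixel columns grow to the right and rows downward; lengths in mm; the calibration is good to about 2 mm. A picture is of the moment at which its call begins: read the wrist's pose just before it. camera_params takes no time and is no camera call.
- r.sign_off(): hands the job in, once; it reports no verdict.
The state is a dict: "time": time; "q": joint angles; "dq": joint speeds; "joint_torque": joint torques, N m; "tcp_pos": TCP position; "tool_rot": TCP orientation; "wrist_force": force on the tool from outside, world axes, zero at the start; "ft_torque": the same for the moment, N m; "finger_gap": opening from 0.0 (shut) to 1.0 (fully open).
Only numpy, scipy, OpenCV 4.12 (cv2) and the standard library are available. Lean on these libraries where they do the work, as an engineer would, in place of code of your own. Each camera call takes 0.05 s, during which the arm holds its last target.

## Working session

There is one attempt and no reset: what is moved stays moved. The work goes in short steps, Python scripts to look and compute and a tool call to move; the robot and the scene stay as the last step left them, time stands still between calls to the robot, and variables do not carry over. Pictures are saved under pics/ and viewed, and the job is handed in when it is done.

Besides the shell and the picture viewer there is one more tool, called as name(argument=value, ...) on one line, values as JSON. move_arm: Moves the arm, as the interface text tells. Its arguments: {"type":"object","properties":{"deltas":{"type":"array"},"grip_force":{"type":"number"}},"required":["deltas"]}

```bash
mkdir -p pics; ls; python3 - <<'E'
from cell import r
import cv2,json,numpy as np
o=r.get_obs();print(o)
for n in ["scene","side","wrist"]:
    im=r.get_image(n);cv2.imwrite(f"pics/{n}0.png",im[:,:,::-1]);np.save(f"pics/{n}0.npy",im)
    print(n,r.camera_params(n))
E
```

```text
pics
{'time': 0.0, 'q': array([-8.49745209e+01,  1.40850800e+01,  8.93220069e+01,  5.04102704e-04,
        7.67030049e+01, -9.97536953e+00]), 'dq': array([ 0.00124801, -0.01089399,  0.02520397, -0.07985759,  0.05959848,
        0.00733261]), 'joint_torque': array([ 7.05966777e-04, -4.15831697e+01, -3.14602268e+01,  6.85054413e-02,
        3.32133647e-02, -1.52485222e-04]), 'tcp_pos': array([ 168.19368918, -627.23089575,  193.36191599]), 'tool_rot': array([-100.23057154,   89.88990711,   94.77016071]), 'wrist_force': array([0.01137245, 0.97199651, 0.82713605]), 'ft_torque': array([-0.02936943,  0.00866552, -0.0157143 ]), 'finger_gap': 0.9959655704934531}
scene {'fovy': 57.906097427813734, 'cx': 317.5029731195353, 'cy': 201.378097901518, 'R': array([[-0.84900527,  0.52834197, -0.00669424],
       [ 0.4608104 ,  0.73416918, -0.49864756],
       [-0.25854173, -0.42643918, -0.86677898]]), 't': array([ 442.07848057, -283.94170863, 1286.20536918])}
side {'fovy': 49.94144957491786, 'cx': 320.5117652379552, 'cy': 201.20666256938839, 'R': array([[-0.7529689 , -0.65796805,  0.01076438],
       [-0.49024887,  0.54997162, -0.67615624],
       [ 0.4389691 , -0.51440185, -0.73667962]]), 't': array([ 487.49725102,  266.82438513, 1085.33672294])}
wrist {'fovy': 61.07888960688677, 'cx': 314.51530207004805, 'cy': 203.72943779133098, 'T_tool_cam': array([[ 1.59938628e-03, -2.58372041e-01,  9.66044166e-01,
        -1.90383596e+02],
       [ 9.99998335e-01, -4.35626053e-04, -1.77211071e-03,
         2.51271590e-01],
       [ 8.78697868e-04,  9.66045392e-01,  2.58370914e-01,
        -7.64175652e+01],
       [ 0.00000000e+00,  0.00000000e+00,  0.00000000e+00,
         1.00000000e+00]])}
```

View pics/scene0.png

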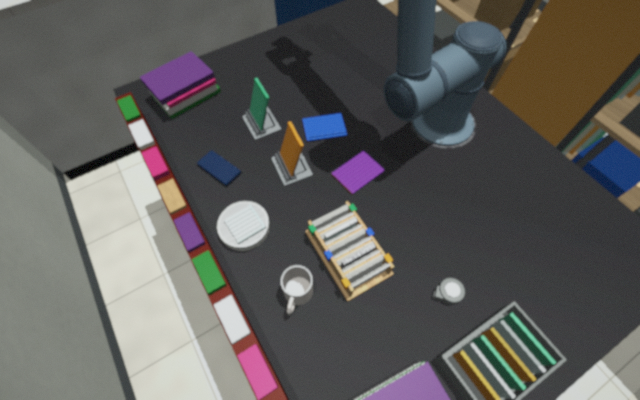

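View pics/side0.png

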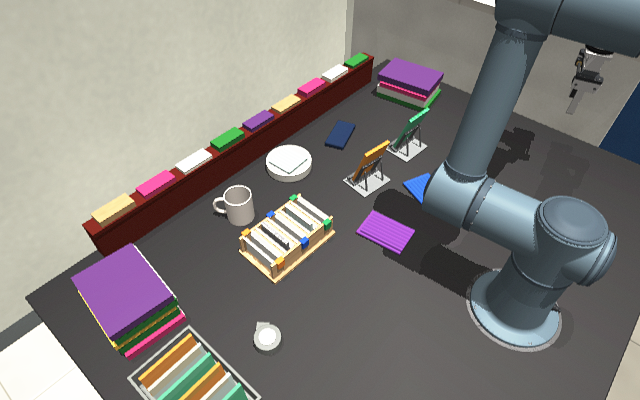

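View pics/wrist0.png

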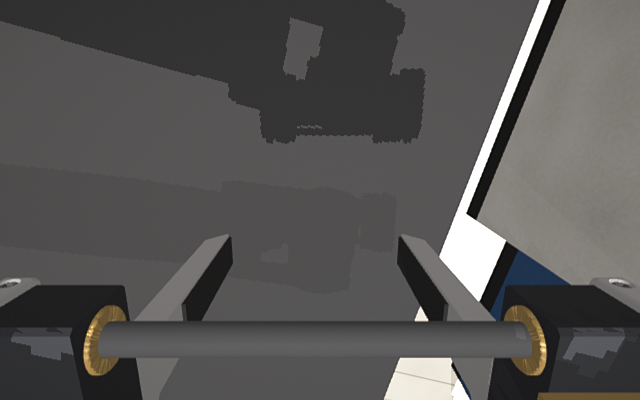

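The scene picture shows the green pane at (260,105) and the amber at (292,150), both on easels. Things they could be confused with:
- the amber, green and grey panes in the rack at (500,360)
- the coloured wall books at (170,195) and (208,270)
- the short samples in the sorter at (345,230) and (358,255)

The slot tabs are green at (312,229)/(352,208), blue at (370,232) and orange at (348,283)/(389,258). I'll check these in close crops.

```bash
cat > h.py <<'E'
import numpy as np,cv2
from scipy.spatial.transform import Rotation as Ro
from cell import r
C={n:r.camera_params(n) for n in("scene","side","wrist")}
def f(n): return 200/np.tan(np.radians(C[n]['fovy']/2))
def Rt(n,obs=None):
    c=C[n]
    if n!="wrist": return np.array(c['R']),np.array(c['t'])
    T=np.eye(4);T[:3,:3]=Ro.from_euler('xyz',obs['tool_rot'],degrees=True).as_matrix();T[:3,3]=obs['tcp_pos']
    M=np.linalg.inv(T@np.array(c['T_tool_cam']));return M[:3,:3],M[:3,3]
def proj(n,X,obs=None):
    R,t=Rt(n,obs);p=np.atleast_2d(X)@R.T+t
    return np.c_[f(n)*p[:,0]/p[:,2]+C[n]['cx'],f(n)*p[:,1]/p[:,2]+C[n]['cy']]
def ray(n,uv,obs=None):
    R,t=Rt(n,obs);d=R.T@np.array([(uv[0]-C[n]['cx'])/f(n),(uv[1]-C[n]['cy'])/f(n),1]);return -R.T@t,d
def onz(n,uv,z,obs=None):
    o,d=ray(n,uv,obs);return o+d*(z-o[2])/d[2]
E
python3 - <<'E'
import cv2
s=cv2.imread('pics/scene0.png');d=cv2.imread('pics/side0.png')
def c(im,x,y,w,h,k): return cv2.resize(im[y:y+h,x:x+w],None,fx=k,fy=k,interpolation=cv2.INTER_CUBIC)
cv2.imwrite('pics/s_e.png',c(s,225,65,130,125,5)[:600]);cv2.imwrite('pics/s_s.png',c(s,290,190,120,115,5))
cv2.imwrite('pics/d_e.png',c(d,335,95,110,110,5));cv2.imwrite('pics/d_s.png',c(d,230,185,115,100,6))
E
```

```text
(no output)
```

View pics/s_e.png

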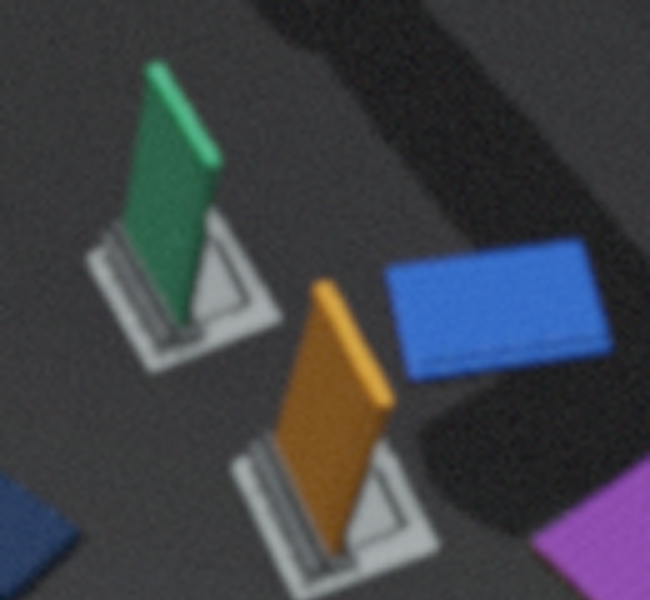

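View pics/s_s.png

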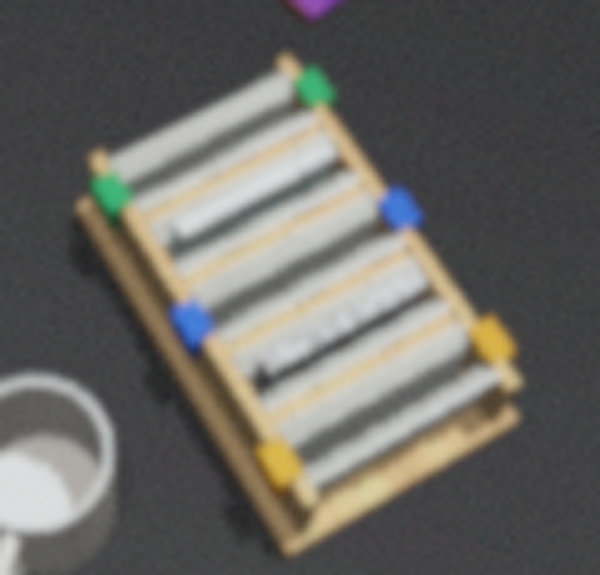

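View pics/d_e.png

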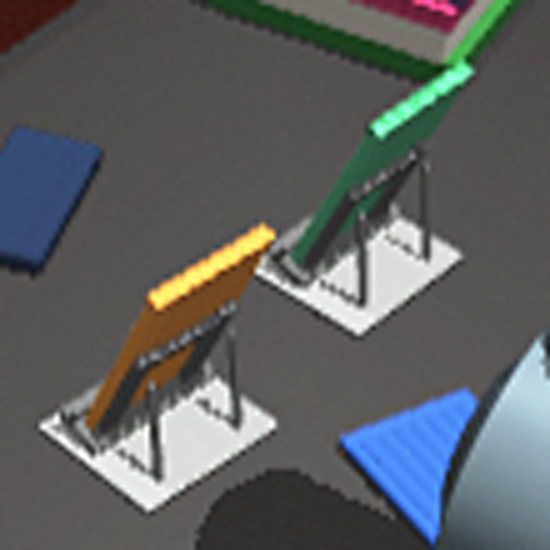

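View pics/d_s.png

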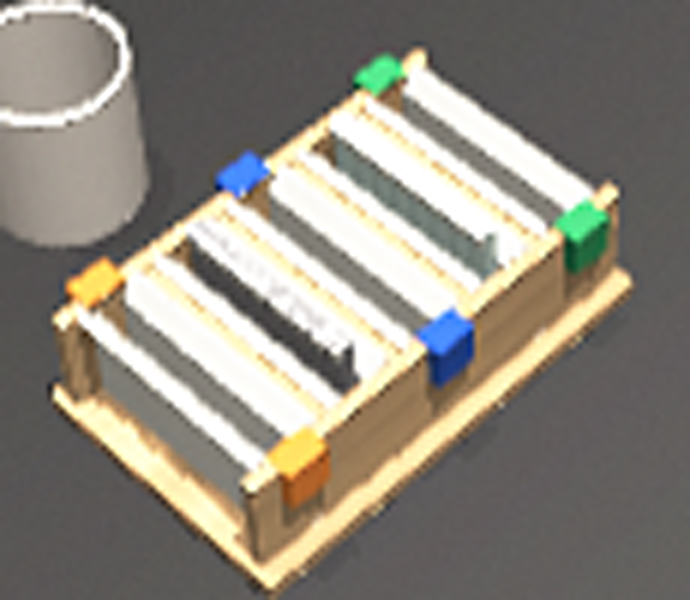

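The crops confirm the choice. Both panes on the easels match the description, banded edge up, and the sorter's end slots carry the green tabs (upper) and orange tabs (lower). Next I'll measure them.

```bash
cat > fit.py <<'E'
from h import *
from scipy.optimize import least_squares
S=lambda u,v,k=5,o=(225,65):(o[0]+u/k-.4,o[1]+v/k-.4)
def tri(a,b):
    o1,d1=ray('scene',a);o2,d2=ray('side',b)
    A=np.c_[d1,-d2];s=np.linalg.lstsq(A,o2-o1,rcond=None)[0]
    p,q=o1+s[0]*d1,o2+s[1]*d2;return (p+q)/2,np.linalg.norm(p-q)
for n in("scene","side"):
    R,t=Rt(n);print(n,'centre',(-R.T@t).round())
eD=(335,95)
for nm,a,b,c,d in[('green',(157,65),(215,165),(465,67),(379,133)),('amber',(323,285),(384,402),(268,231),(155,301))]:
    p,e=tri(S(*a),S(*c,5,eD));q,e2=tri(S(*b),S(*d,5,eD))
    print(nm,p.round(1),q.round(1),'gap',e.round(1),e2.round(1),'len',np.linalg.norm(p-q).round(1),'mid',((p+q)/2).round(1),'dir',np.degrees(np.arctan2(*(p-q)[1::-1])).round(1))
    print('  onz mid scene',onz('scene',np.mean([S(*a),S(*b)],0),154).round(1),'side',onz('side',np.mean([S(*c,5,eD),S(*d,5,eD)],0),154).round(1))
# sorter fit: base corners (top of plate, z param), end-wall tab tops
oS=(290,190);oD=(230,185)
obs=[]
# local coords chosen later: corner sign (sx,sy)
sc={'L':(80,205),'B':(290,550),'R':(520,415)}
sd={'R':(632,285),'B':(270,592),'L':(55,395)}
for k,v in sc.items(): print('scene',k,onz('scene',S(*v,5,oS),8).round(1))
for k,v in sd.items(): print('side',k,onz('side',S(*v,6,oD),8).round(1))
for k,v in {'gL':(112,183),'bL':(192,318),'oL':(280,457),'gR':(318,85),'bR':(403,205),'oR':(494,335)}.items(): print('sc tab',k,onz('scene',S(*v,5,oS),72).round(1))
for k,v in {'gL':(382,68),'bL':(243,168),'oL':(95,277),'gR':(588,215),'bR':(449,325),'oR':(303,447)}.items(): print('sd tab',k,onz('side',S(*v,6,oD),75).round(1))
E
python3 fit.py; python3 -c "
from h import *
o=r.get_obs();print(Ro.from_euler('xyz',o['tool_rot'],degrees=True).as_matrix().round(3))"
```

```text
scene centre [839. 523. 976.]
side centre [ 21. 732. 975.]
green [ 519.1 -378.9  158.1] [ 525.9 -288.5  150.8] gap 2.1 1.2 len 91.0 mid [ 522.5 -333.7  154.4] dir -94.3
  onz mid scene [ 522.3 -333.8  154. ] side [ 522.7 -333.2  154. ]
amber [ 520.1 -159.4  155.2] [533.5 -65.3 153.2] gap 1.5 0.6 len 95.1 mid [ 526.8 -112.4  154.2] dir -98.1
  onz mid scene [ 526.6 -112.2  154. ] side [ 526.9 -111.1  154. ]
scene L [632.3 112.9   8. ]
scene B [641.7 346.7   8. ]
scene R [491.6 352.5   8. ]
side R [487.5 120.3   8. ]
side B [496.2 354.4   8. ]
side L [644.5 346.1   8. ]
sc tab gL [623.9 137.9  72. ]
sc tab bL [629.5 228.7  72. ]
sc tab oL [632.3 316.4  72. ]
sc tab gR [491.6 147.4  72. ]
sc tab bR [495.1 234.5  72. ]
sc tab oR [499.1 321.6  72. ]
sd tab gL [629.5 140.7  75. ]
sd tab bL [633.7 229.3  75. ]
sd tab oL [636.7 318.   75. ]
sd tab gR [496.2 144.9  75. ]
sd tab bR [500.9 233.2  75. ]
sd tab oR [503.1 321.6  75. ]
[[-0.     0.259 -0.966]
 [ 0.001 -0.966 -0.259]
 [-1.    -0.001 -0.   ]]
```

```bash
cat >> h.py <<'E'
def pane_R(psi,tilt): # tool axes for a pane of yaw psi deg, tilt rad (top toward -x)
    p=np.radians(psi);h=np.array([np.cos(p),np.sin(p),0]);z=np.array([0,0,1.])
    zp=-np.sin(tilt)*h+np.cos(tilt)*z; xp=np.cos(tilt)*h+np.sin(tilt)*z
    return np.c_[-zp,xp,np.cross(-zp,xp)],zp
def delta(Rg,pg,obs=None):
    o=obs or r.get_obs();R0=Ro.from_euler('xyz',o['tool_rot'],degrees=True).as_matrix()
    w=Ro.from_matrix(R0.T@Rg).as_rotvec(degrees=True);d=R0.T@(np.array(pg)-o['tcp_pos'])/1000
    print('delta',w.round(2),d.round(4),'rows>=',max(np.linalg.norm(w)/8.59,np.linalg.norm(d)/.05).round(1),'t',o['time'],'q',o['q'].round(0))
E
python3 - <<'E'
from h import *
Rg,zp=pane_R(-4.3,.32)
delta(Rg,np.array([522.5,-333.7,154.4])+100*zp)
E
```

```text
delta [-70.07  11.25  16.  ] [-0.0553 -0.2024 -0.3886] rows>= 8.8 t 0.15 q [-85.  14.  89.  -0.  77. -10.]
```

move_arm(deltas=[-70,11.3,16,-0.055,-0.202,-0.389,0,-70,11.3,16,-0.055,-0.202,-0.389,0,-70,11.3,16,-0.055,-0.202,-0.389,0,-70,11.3,16,-0.055,-0.202,-0.389,0,-70,11.3,16,-0.055,-0.202,-0.389,0,-70,11.3,16,-0.055,-0.202,-0.389,0,-70,11.3,16,-0.055,-0.202,-0.389,0,-70,11.3,16,-0.055,-0.202,-0.389,0,-70,11.3,16,-0.055,-0.202,-0.389,0,-70,11.3,16,-0.055,-0.202,-0.389,0,-70,11.3,16,-0.055,-0.202,-0.389,0,-70,11.3,16,-0.055,-0.202,-0.389,0], grip_force=25)

```text
time: 1.35
tcp_pos: [491.0, -332.7, 249.0]
tool_rot: [90.0, 71.7, -4.5]
wrist_force: [0.6, -1.1, -0.2]
finger_gap: 1.001
```

```bash
cat > look.py <<'E'
import sys,pickle
from h import *
o=r.get_obs();im=r.get_image('wrist');n=sys.argv[1]
cv2.imwrite(f'pics/{n}.png',im[:,:,::-1]);pickle.dump(o,open(f'pics/{n}.pkl','wb'))
print(o['time'],o['tcp_pos'].round(1),o['q'].round(1),o['wrist_force'].round(2),o['finger_gap'])
E
python3 look.py w1
```

```text
1.35 [ 491.  -332.7  249. ] [-51.8  -6.2 106.3  14.5  67.8 -51.4] [ 0.6  -1.06 -0.24] 1.0008382710740313
```

View pics/w1.png

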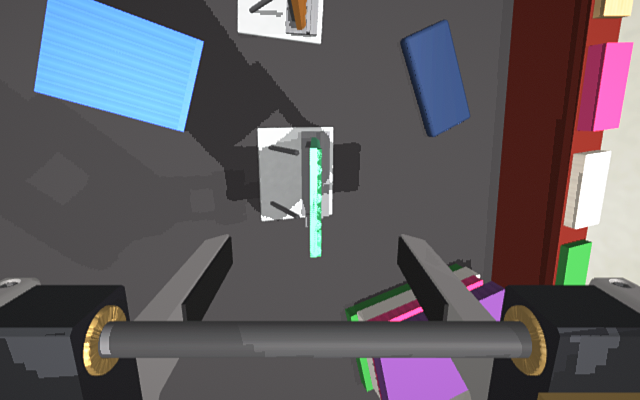

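The wrist view shows the green pane end-on, its band running from (315,138) to (315,257), well between the fingers and parallel to the image columns. I'll measure its offsets.

```bash
cat > edge.py <<'E'
import sys,pickle
from h import *
def run(n,kind):
    im=cv2.imread(f'pics/{n}.png');o=pickle.load(open(f'pics/{n}.pkl','rb'))
    hsv=cv2.cvtColor(im,cv2.COLOR_BGR2HSV).astype(int)
    lo,hi=((65,90),(10,25))[kind=='amber']
    m=((hsv[...,0]>=lo)&(hsv[...,0]<=hi)&(hsv[...,1]>80)&(hsv[...,2]>120)).astype(np.uint8)
    m[:, :200]=0;m[:,430:]=0;m[265:]=0
    k,l,st,ct=cv2.connectedComponentsWithStats(m)
    i=1+np.argmax(st[1:,4]);pts=np.argwhere(l==i)[:,::-1].astype(np.float32)
    print('blob',st[i]);rc=cv2.minAreaRect(pts);print(rc)
    return o,rc,pts
def tool_pt(uv,x):
    T=np.array(C['wrist']['T_tool_cam']);d=T[:3,:3]@np.array([(uv[0]-C['wrist']['cx'])/f('wrist'),(uv[1]-C['wrist']['cy'])/f('wrist'),1])
    return T[:3,3]+d*(x-T[0,3])/d[0]
if __name__=='__main__':
    o,rc,p=run(sys.argv[1],sys.argv[2]);b=cv2.boxPoints(rc);b=b[np.argsort(b[:,1])]
    t,bo=b[:2].mean(0),b[2:].mean(0)
    for x in map(float,sys.argv[3:]):
        a,c=tool_pt(t,x),tool_pt(bo,x);print(x,a.round(1),c.round(1),'len',np.linalg.norm(a-c).round(1),'mid',((a+c)/2).round(1),'ang',np.degrees(np.arctan2((c-a)[1],(c-a)[2])).round(2))
        R,tt=Rt('wrist',o);
E
python3 edge.py w1 green 85 90 95 100
```

```text
blob [310 198  12  60 304]
((315.5, 227.5), (59.0, 11.0), 90.0)
85.0 [85.  2. -7.] [85.   2.  46.2] len 53.2 mid [85.   2.  19.6] ang -0.03
90.0 [90.   2.  -5.8] [90.   2.  48.4] len 54.2 mid [90.   2.  21.3] ang -0.03
95.0 [95.   2.  -4.5] [95.   2.  50.6] len 55.2 mid [95.  2. 23.] ang -0.03
100.0 [100.    2.   -3.3] [100.    2.   52.8] len 56.1 mid [100.    2.   24.8] ang -0.03
```

```bash
python3 - <<'E'
import cv2
from edge import *
im=cv2.imread('pics/w1.png')[120:270,270:360];cv2.imwrite('pics/w1c.png',cv2.resize(im,None,fx=4,fy=4,interpolation=0))
for x in(90,94,98): print(x,tool_pt((315.5,138),x).round(1),tool_pt((315.5,257.5),x).round(1))
E
```

```text
90 [ 90.   2. -56.] [90.   2.  48.9]
94 [ 94.    2.  -55.7] [94.   2.  50.7]
98 [ 98.    2.  -55.4] [98.   2.  52.4]
```

View pics/w1c.png

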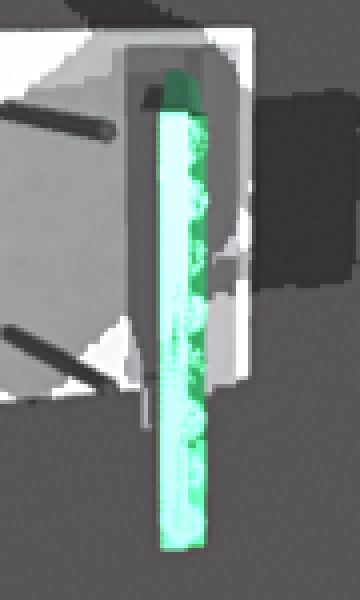

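```bash
python3 - <<'E'
from edge import *
for x in(95,100,105): print(x,tool_pt((316,147.5),x).round(1),tool_pt((316,257.5),x).round(1))
E
```

```text
95 [ 95.    2.4 -47.9] [95.   2.4 51.1]
100 [100.    2.5 -47.4] [100.    2.4  53.3]
105 [105.    2.5 -46.9] [105.    2.5  55.5]
```

move_arm(deltas=[0,0,0,0.03,0.0024,0.0025,0,0,0,0,0.06,0.0024,0.0025,0,0,0,0,0.08,0.0024,0.0025,0,0,0,0,0.1,0.0024,0.0025,0,0,0,0,0.11,0.0024,0.0025,0,0,0,0,0.121,0.0024,0.0025,0,0,0,0,0.121,0.0024,0.0025,0,0,0,0,0.121,0.0024,0.0025,0])

```text
time: 2.2
tcp_pos: [531.9, -338.2, 136.0]
tool_rot: [89.8, 71.6, -4.6]
wrist_force: [0.3, 0.3, 0.7]
finger_gap: 1.0
```

```bash
python3 look.py w2; python3 -c "
from cell import r;import cv2
cv2.imwrite('pics/d2.png',cv2.resize(r.get_image('side')[60:180,340:460,::-1],None,fx=4,fy=4))"
```

```text
2.2 [ 531.9 -338.2  136. ] [-48.7   5.4 107.2  15.6  55.  -51.9] [0.34 0.25 0.66] 1.000081706404582
```

View pics/w2.png

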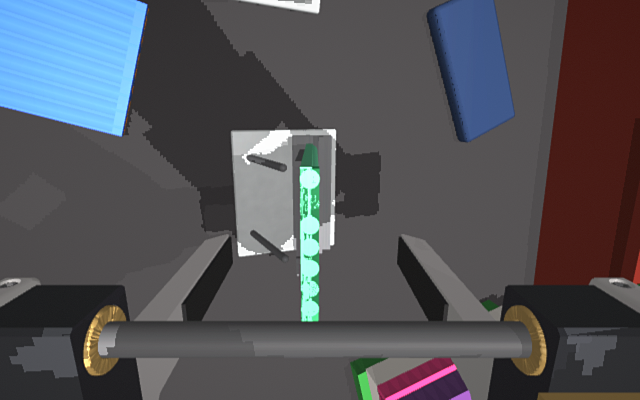

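View pics/d2.png

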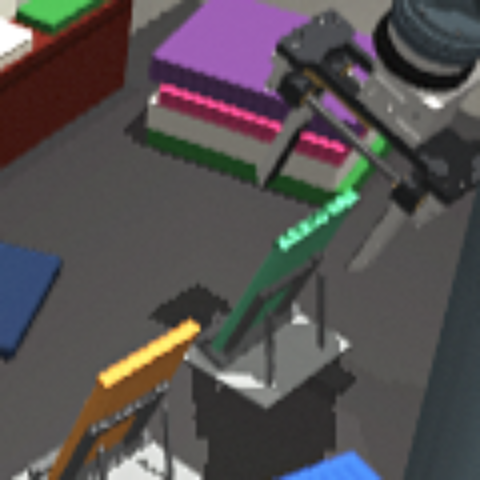

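```bash
python3 - <<'E'
from edge import *
o=r.get_obs();R0=Ro.from_euler('xyz',o['tool_rot'],degrees=True).as_matrix()
print(o['time'],o['tcp_pos'].round(1),o['tool_rot'].round(2))
for x in(-25,0,22):
    for y in(-47,0,47): 
        p=proj('side',o['tcp_pos']+R0@[x,y,0])[0];print(x,y,p.round(1),((p-[340,60])*4).round(0))
im=cv2.imread('pics/w2.png')[120:330,260:360];cv2.imwrite('pics/w2c.png',cv2.resize(im,None,fx=3,fy=3,interpolation=0)[:600])
for x in(-30,-28,-25,-20): print(x,tool_pt((310,168),x).round(1),tool_pt((310,320),x).round(1))
E
```

```text
2.3 [ 532.1 -338.3  136.6] [89.68 71.55 -4.68]
-25 -47 [430.3 122.1] [361. 249.]
-25 0 [419.7 112.2] [319. 209.]
-25 47 [409.3 102.4] [277. 169.]
0 -47 [426.8 127. ] [347. 268.]
0 0 [416.4 117.2] [306. 229.]
0 47 [406.2 107.5] [265. 190.]
22 -47 [423.8 131.2] [335. 285.]
22 0 [413.6 121.5] [294. 246.]
22 47 [403.5 111.8] [254. 207.]
-30 [-30.   -0.8 -50.2] [-30.   -1.2  32. ]
-28 [-28.   -0.8 -49.9] [-28.   -1.2  33.3]
-25 [-25.   -0.9 -49.4] [-25.   -1.3  35.3]
-20 [-20.   -1.  -48.6] [-20.   -1.4  38.7]
```

View pics/w2c.png

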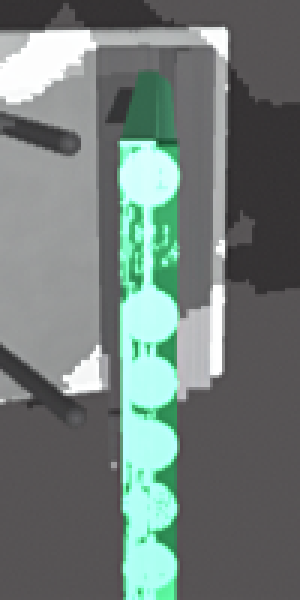

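move_arm(deltas=[0,0,0,0,-0.001,0,0,0,0,0,0,-0.001,0,0.5,0,0,0,0,-0.001,0,0.8,0,0,0,0,-0.001,0,1,0,0,0,0,-0.001,0,1,0,0,0,0,-0.001,0,1,0,0,0,0,-0.001,0,1,0,0,0,0,-0.001,0,1,0,0,0,0,-0.001,0,1,0,0,0,0,-0.001,0,1], grip_force=25)

```text
time: 3.3
tcp_pos: [530.9, -337.6, 135.1]
tool_rot: [89.9, 71.6, -4.4]
wrist_force: [0.7, 0.5, 0.3]
finger_gap: 0.269
```

```bash
python3 look.py w3; python3 -c "
from cell import r;import cv2
cv2.imwrite('pics/d3.png',cv2.resize(r.get_image('side')[60:180,340:460,::-1],None,fx=4,fy=4))"
```

```text
3.3 [ 530.9 -337.6  135.1] [-48.8   5.3 107.4  15.6  55.  -52. ] [0.72 0.52 0.34] 0.26871524970145966
```

View pics/w3.png

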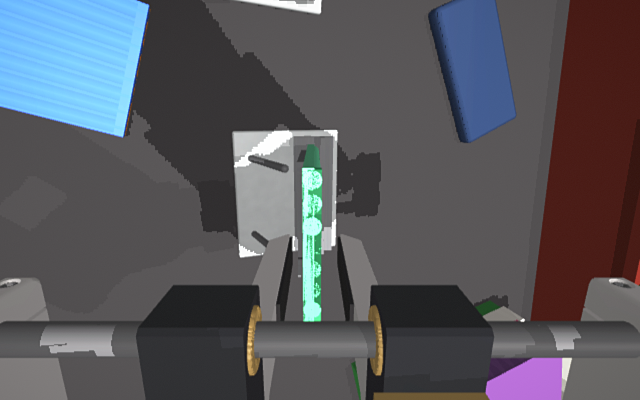

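View pics/d3.png

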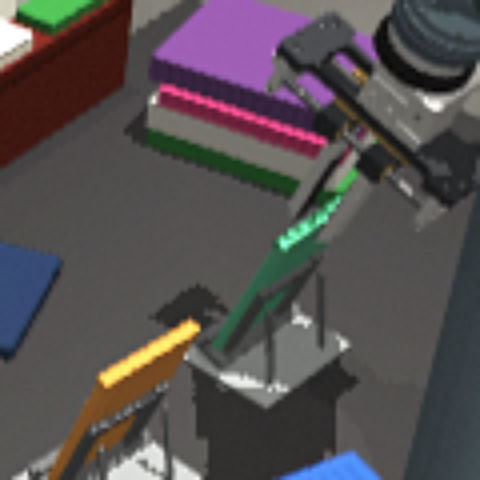

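```bash
python3 - <<'E'
from h import *
o=r.get_obs();R0=Ro.from_euler('xyz',o['tool_rot'],degrees=True).as_matrix();g=o['finger_gap']*47;print(g,o['tcp_pos'])
out=[]
for n,(x0,y0) in(('side',(375,75)),('scene',(225,60))):
    im=r.get_image(n)[y0:y0+75,x0:x0+80,::-1].copy();im=cv2.resize(im,None,fx=5,fy=5,interpolation=cv2.INTER_CUBIC)
    for x,c in((-20,(255,0,0)),(0,(0,255,255)),(22,(0,0,255))):
        for y in(-g,g):
            p=(proj(n,o['tcp_pos']+R0@[x,y,0])[0]-[x0,y0]+.5)*5;cv2.circle(im,tuple(p.astype(int)),3,c,-1)
    out.append(im)
cv2.imwrite('pics/t4.png',np.hstack(out))
E
```

```text
8.678088051834962 [ 530.87187407 -337.61649748  135.04944389]
```

View pics/t4.png

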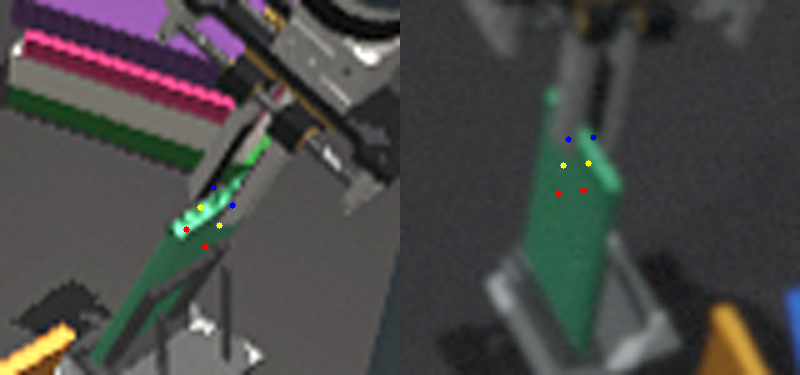

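```bash
python3 - <<'E'
from fit import tri
from h import *
o=r.get_obs();R0=Ro.from_euler('xyz',o['tool_rot'],degrees=True).as_matrix()
for a,b in(((259.0,89.2),(413.0,114.0)),((258.5,89.5),(412.5,115))):
    p,e=tri(a,b);print(p.round(1),e.round(1),'tool',(R0.T@(p-o['tcp_pos'])).round(1))
p=np.array([522.5,-333.7,154.4]);print('pane top in tool',(R0.T@(p-o['tcp_pos'])).round(1))
E
```

```text
scene centre [839. 523. 976.]
side centre [ 21. 732. 975.]
green [ 519.1 -378.9  158.1] [ 525.9 -288.5  150.8] gap 2.1 1.2 len 91.0 mid [ 522.5 -333.7  154.4] dir -94.3
  onz mid scene [ 522.3 -333.8  154. ] side [ 522.7 -333.2  154. ]
amber [ 520.1 -159.4  155.2] [533.5 -65.3 153.2] gap 1.5 0.6 len 95.1 mid [ 526.8 -112.4  154.2] dir -98.1
  onz mid scene [ 526.6 -112.2  154. ] side [ 526.9 -111.1  154. ]
scene L [632.3 112.9   8. ]
scene B [641.7 346.7   8. ]
scene R [491.6 352.5   8. ]
side R [487.5 120.3   8. ]
side B [496.2 354.4   8. ]
side L [644.5 346.1   8. ]
sc tab gL [623.9 137.9  72. ]
sc tab bL [629.5 228.7  72. ]
sc tab oL [632.3 316.4  72. ]
sc tab gR [491.6 147.4  72. ]
sc tab bR [495.1 234.5  72. ]
sc tab oR [499.1 321.6  72. ]
sd tab gL [629.5 140.7  75. ]
sd tab bL [633.7 229.3  75. ]
sd tab oL [636.7 318.   75. ]
sd tab gR [496.2 144.9  75. ]
sd tab bR [500.9 233.2  75. ]
sd tab oR [503.1 321.6  75. ]
[ 536.6 -322.   159.1] 6.8 tool [-21.4  12.  -16. ]
[ 537.8 -323.6  155.3] 9.7 tool [-17.4  12.  -14.5]
pane top in tool [-21.1  -2.   -3.2]
```

Two independent views show the visible fingertips only about 10–15 mm past the pane's top edge, which is shallower than the nominal geometry implies. I'll go 10 mm deeper, which stays clear of the bars under either reading, and then close.

move_arm(deltas=[0,0,0,0,0,0,0.5,0,0,0,0.003,0,0,0.5,0,0,0,0.006,0,0,0.5,0,0,0,0.01,0,0,0.7,0,0,0,0.01,0,0,0.8,0,0,0,0.01,0,0,1,0,0,0,0.01,0,0,1,0,0,0,0.01,0,0,1,0,0,0,0.01,0,0,1,0,0,0,0.01,0,0,1,0,0,0,0.01,0,0,1,0,0,0,0.01,0,0,1])

```text
time: 4.7
tcp_pos: [533.9, -337.8, 125.5]
tool_rot: [89.9, 71.6, -4.4]
wrist_force: [-1.6, 1.3, -0.9]
finger_gap: 0.103
```

```bash
cat > tv.py <<'E'
import sys
from h import *
o=r.get_obs();R0=Ro.from_euler('xyz',o['tool_rot'],degrees=True).as_matrix();g=o['finger_gap']*47;print(g*2,o['time'],o['tcp_pos'].round(1),o['tool_rot'].round(2),o['wrist_force'].round(2))
out=[]
for n in('side','scene'):
    c=proj(n,o['tcp_pos'])[0].astype(int);x0,y0=max(0,c[0]-40),max(0,c[1]-37)
    im=r.get_image(n)[y0:y0+75,x0:x0+80,::-1].copy();out.append(cv2.resize(im,(400,375),interpolation=cv2.INTER_CUBIC))
cv2.imwrite(f'pics/{sys.argv[1]}.png',np.hstack(out))
E
python3 tv.py t5
```

```text
9.694239186213666 4.7 [ 533.9 -337.8  125.5] [89.95 71.64 -4.41] [-1.61  1.35 -0.88]
```

View pics/t5.png

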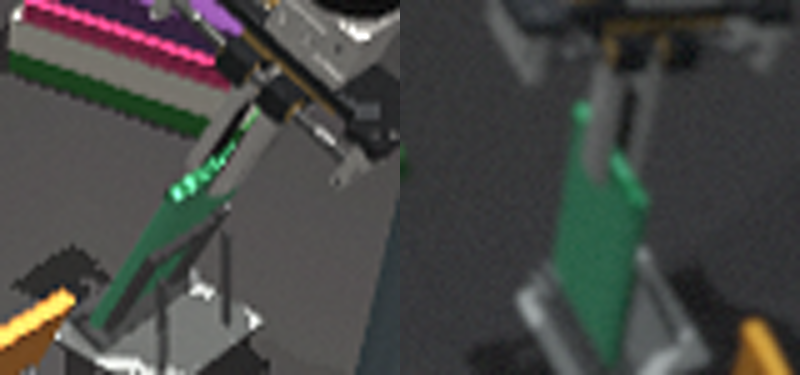

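move_arm(deltas=[0,0,0,-0.005,0,0,1,0,0,0,-0.015,0,0,1,0,0,0,-0.03,0,0,1,0,0,0,-0.045,0,0,1,0,0,0,-0.06,0,0,1,0,0,0,-0.08,0,0,1,0,0,0,-0.1,0,0,1,0,0,0,-0.12,0,0,1,0,0,0,-0.14,0,0,1,0,0,0,-0.15,0,0,1,0,0,0,-0.15,0,0,1,0,0,0,-0.15,0,0,1], grip_force=32)

```text
time: 6.0
tcp_pos: [486.6, -334.0, 267.5]
tool_rot: [90.0, 71.6, -4.4]
wrist_force: [-0.2, 0.6, -2.8]
finger_gap: 0.104
```

```bash
python3 tv.py t6; python3 look.py w6
```

```text
9.81955861107628 6.0 [ 486.6 -334.   267.5] [89.98 71.65 -4.39] [-0.16  0.63 -2.85]
6.1 [ 486.5 -333.7  266.5] [-52.3  -7.2 105.5  14.4  69.9 -51.5] [ 0.41  0.17 -3.41] 0.10182011229015535
```

View pics/t6.png

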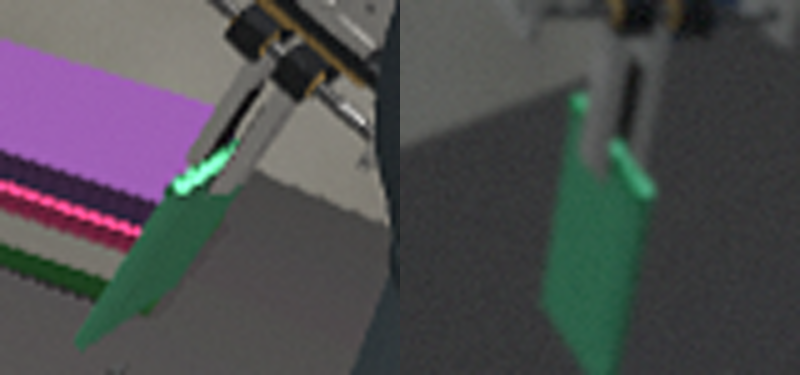

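View pics/w6.png

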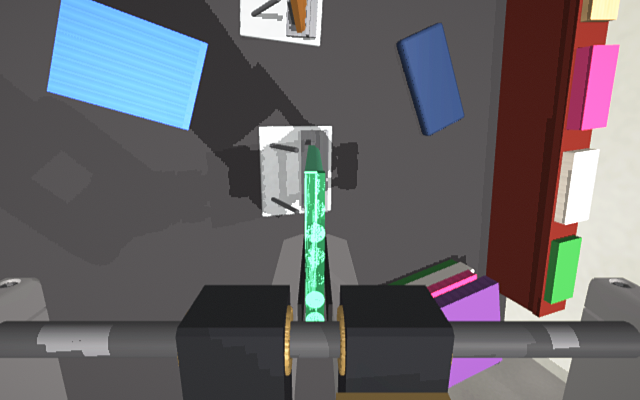

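```bash
python3 - <<'E'
from edge import *
for x in(-35,-31): print(tool_pt((314.5,170),x).round(1))
Rg,zp=pane_R(-4.3,0);delta(Rg,[500,-330,330])
R0=Ro.from_matrix(Rg)
Rg2,_=pane_R(87.5,0)
print('then',Ro.from_matrix(Rg.T@Rg2).as_rotvec(degrees=True).round(2),(Rg.T@(np.array([562,142.5,310])-[500,-330,330])).round(1))
E
```

```text
[-35.    1.3 -50. ]
[-31.    1.3 -49.4]
delta [ -0.07  -0.07 -18.28] [-0.0562  0.0324 -0.0047] rows>= 2.1 t 6.15 q [-52.  -7. 105.  14.  70. -51.]
then [-91.8  -0.   -0. ] [  20.    26.4 -475.8]
```

move_arm(deltas=[0,0,-3,-0.014,0.008,-0.001,1,0,0,-7,-0.03,0.018,-0.003,1,0,0,-12,-0.045,0.026,-0.004,1,0,0,-16,-0.056,0.032,-0.005,1,0,0,-18.3,-0.056,0.032,-0.005,1,0,0,-18.3,-0.056,0.032,-0.005,1,0,0,-18.3,-0.056,0.032,-0.005,1])

```text
time: 6.85
tcp_pos: [499.9, -329.8, 329.8]
tool_rot: [146.8, 89.9, 52.5]
wrist_force: [-0.5, -1.0, -3.1]
finger_gap: 0.104
```

move_arm(deltas=[-4,0,0,0,0.001,-0.025,1,-11,0,0,0,0.003,-0.06,1,-19,0,0,0,0.006,-0.1,1,-27,0,0,0,0.008,-0.14,1,-35,0,0,0,0.01,-0.18,1,-43,0,0,0,0.012,-0.22,1,-51,0,0,0,0.014,-0.26,1,-59,0,0,0.003,0.017,-0.3,1,-67,0,0,0.006,0.019,-0.34,1,-75,0,0,0.01,0.021,-0.38,1,-82,0,0,0.015,0.024,-0.42,1,-88,0,0,0.02,0.026,-0.45,1])

```text
time: 8.05
tcp_pos: [559.5, 118.5, 310.2]
tool_rot: [27.4, 89.9, 21.3]
wrist_force: [0.8, -0.2, -2.9]
finger_gap: 0.102
```

```bash
python3 - <<'E'
from h import *
Rg2,_=pane_R(87.5,0);delta(Rg2,[562,142.5,260])
o=r.get_obs();print(o['tcp_pos'],o['tool_rot'],o['finger_gap'])
E
```

```text
delta [-3.57  0.07 -0.03] [ 0.0502  0.0241 -0.0001] rows>= 1.1 t 8.05 q [  1.  -1.  93.   0.  87. -83.]
[559.52657009 118.51419523 310.1830684 ] [27.38171267 89.92422744 21.31656125] 0.10197688114072036
```

move_arm(deltas=[-2,0,0,0.015,0.012,0,1,-3.6,0,0,0.03,0.024,0,1,-3.6,0,0,0.05,0.024,0,1,-3.6,0,0,0.05,0.024,0,1,-3.6,0,0,0.05,0.024,0,1,-3.6,0,0,0.05,0.024,0,1])

```text
time: 8.65
tcp_pos: [563.4, 139.7, 261.9]
tool_rot: [-8.5, 89.8, -11.4]
wrist_force: [0.6, -0.0, -3.8]
finger_gap: 0.102
```

```bash
python3 look.py w7; python3 - <<'E'
from h import *
for n,(x,y,w,h) in(('side',(240,130,130,130)),('scene',(280,150,130,130))):
    im=r.get_image(n)[y:y+h,x:x+w,::-1];cv2.imwrite(f'pics/{n}7.png',cv2.resize(im,None,fx=4.5,fy=4.5,interpolation=cv2.INTER_CUBIC))
E
```

```text
8.65 [563.4 139.7 261.9] [  2.8   1.8  95.7  -0.   82.3 -84.4] [ 0.63 -0.03 -3.82] 0.1017085088679864
```

View pics/w7.png

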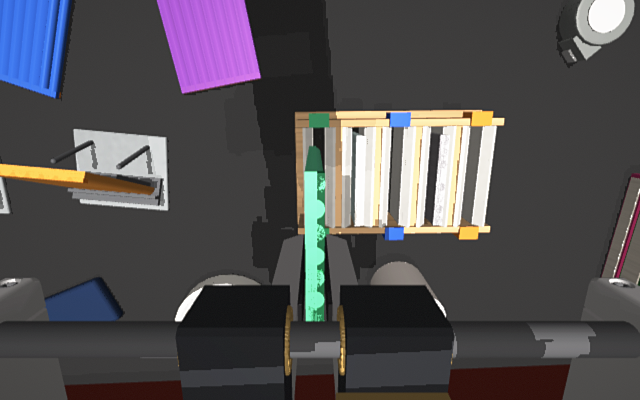

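View pics/side7.png

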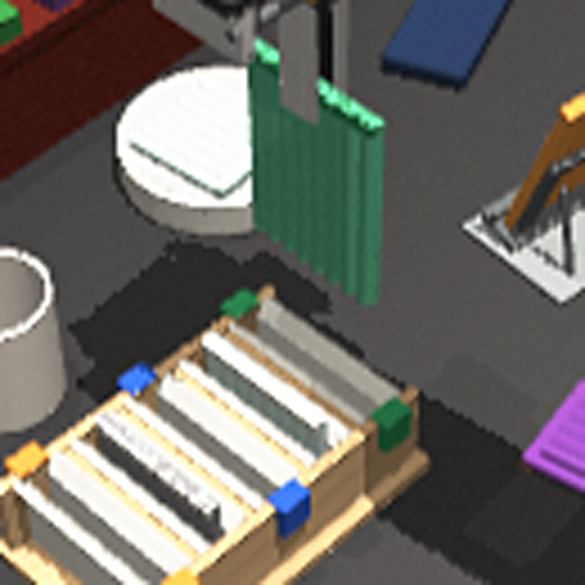

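View pics/scene7.png

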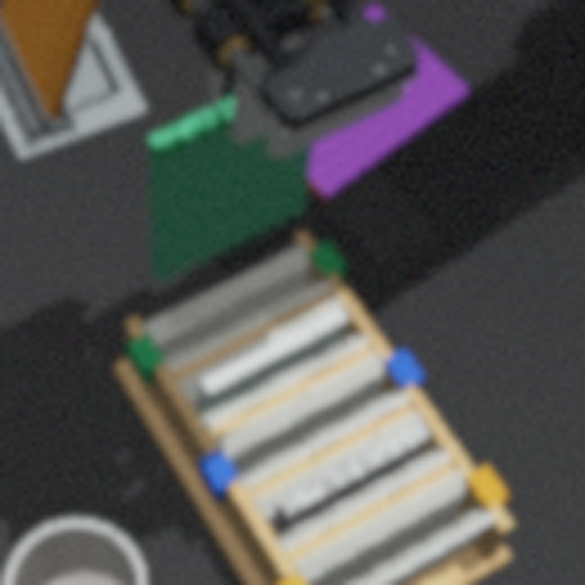

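```bash
python3 - <<'E'
import pickle
from edge import *
im=cv2.imread('pics/w7.png')[95:250,280:520];cv2.imwrite('pics/w7c.png',cv2.resize(im,None,fx=3.3,fy=3.3,interpolation=cv2.INTER_CUBIC))
o=r.get_obs();print(o['time'],o['tcp_pos'],o['tool_rot'])
o=pickle.load(open('pics/w7.pkl','rb'))
for n,uv in dict(g=(319,120),b=(400,119.5),o=(482,118),b2=(394,233),o2=(468,233)).items(): print(n,onz('wrist',uv,75,o).round(1))
E
```

```text
8.8 [563.41961532 140.05348579 262.10306632] [-5.75905379 89.81075406 -8.5629141 ]
g [497.7 148.5  75. ]
b [501.6 235.8  75. ]
o [504.5 324.2  75. ]
b2 [631.4 230.7  75. ]
o2 [635.9 317.9  75. ]
```

View pics/w7c.png

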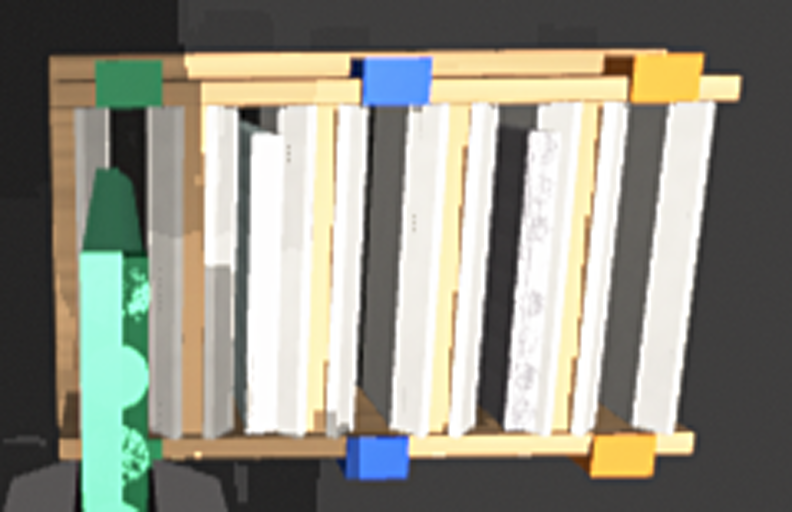

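```bash
python3 - <<'E'
from edge import *
print(C['wrist'],f('wrist'))
print(tool_pt((314,148),107),tool_pt((316,250/3.3+95),-33))
E
```

```text
{'fovy': 61.07888960688677, 'cx': 314.51530207004805, 'cy': 203.72943779133098, 'T_tool_cam': array([[-1.36659662e-03, -2.56953873e-01,  9.66422702e-01,
        -1.90378509e+02],
       [ 9.99998677e-01, -1.20360246e-03,  1.09406008e-03,
         2.38963417e-01],
       [ 8.82065764e-04,  9.66422919e-01,  2.56955178e-01,
        -7.32859629e+01],
       [ 0.00000000e+00,  0.00000000e+00,  0.00000000e+00,
         1.00000000e+00]])} 338.99873336032056
[107.          0.1717014 -44.3698356] [-33.           1.12645612 -47.4169444 ]
```

```bash
python3 - <<'E'
from cell import r
import numpy as np
for n,k in(('wrist','T_tool_cam'),('scene','t'),('side','t')):
    P=[r.camera_params(n) for _ in range(200)]
    A=np.array([np.array(p[k])[:3,3] if k!='t' else p[k] for p in P]);print(n,A.mean(0),A.std(0),A[0])
E
python3 -c "
from cell import r
print(r.camera_params('wrist')['T_tool_cam'][:,3])"
```

```text
wrist [-190.37850892    0.23896342  -73.28596293] [4.54747351e-13 6.38378239e-16 3.55271368e-13] [-190.37850892    0.23896342  -73.28596293]
scene [ 442.07848057 -283.94170863 1286.20536918] [5.68434189e-13 1.02318154e-12 2.72848411e-12] [ 442.07848057 -283.94170863 1286.20536918]
side [ 487.49725102  266.82438513 1085.33672294] [1.76214598e-12 3.41060513e-13 2.72848411e-12] [ 487.49725102  266.82438513 1085.33672294]
[-190.37850892    0.23896342  -73.28596293    1.        ]
```

```bash
cat > ov.py <<'E'
import sys
from h import *
# overlay predicted pane corners (tool x: top,bottom) and slot mouth (world) on ext views
def ov(name,slot,yaw,top=-33,yoff=.3,zoff=1.,crop=None,k=4.5):
    o=r.get_obs();R0=Ro.from_euler('xyz',o['tool_rot'],degrees=True).as_matrix();print(o['time'],o['tcp_pos'].round(1),'yaw y',np.degrees(np.arctan2(R0[1,1],R0[0,1])).round(2),'xdir',R0[:,0].round(4),o['wrist_force'].round(2),o['finger_gap'])
    a=np.radians(yaw);ex=np.array([np.cos(a),np.sin(a),0]);ey=np.array([-np.sin(a),np.cos(a),0]);s=np.array([*slot,0.])
    for n,(x,y,w,h) in crop.items():
        im=cv2.resize(r.get_image(n)[y:y+h,x:x+w,::-1],None,fx=k,fy=k,interpolation=cv2.INTER_CUBIC)
        P=lambda X:[tuple(((p-[x,y]+.5)*k).astype(int)) for p in proj(n,X)]
        for xx in(top,top+140):
            q=P([o['tcp_pos']+R0@[xx,yoff+t,zoff+z] for t,z in((-5,-50),(5,-50),(5,50),(-5,50))]);cv2.polylines(im,[np.array(q)],True,(0,0,255),1)
        q=P([s+ex*u+ey*v+[0,0,72] for u,v in((-58,-7),(58,-7),(58,7),(-58,7))]);cv2.polylines(im,[np.array(q)],True,(255,0,255),1)
        for u in(-66,66): 
            q=P([s+ex*(u+d)+ey*v+[0,0,75] for d,v in((-6,-11),(6,-11),(6,11),(-6,11))]);cv2.polylines(im,[np.array(q)],True,(0,255,255),1)
        cv2.imwrite(f'pics/{name}_{n}.png',im)
E
python3 - <<'E'
from ov import *
ov('o7',(562.8,145.3),-2.3,crop=dict(side=(240,130,130,130),scene=(280,150,130,130)))
E
```

```text
8.8 [563.4 140.1 262.1] yaw y 87.2 xdir [ 3.3e-03 -5.0e-04 -1.0e+00] [ 0.88  0.36 -3.42] 0.10330455325612543
```

View pics/o7_side.png

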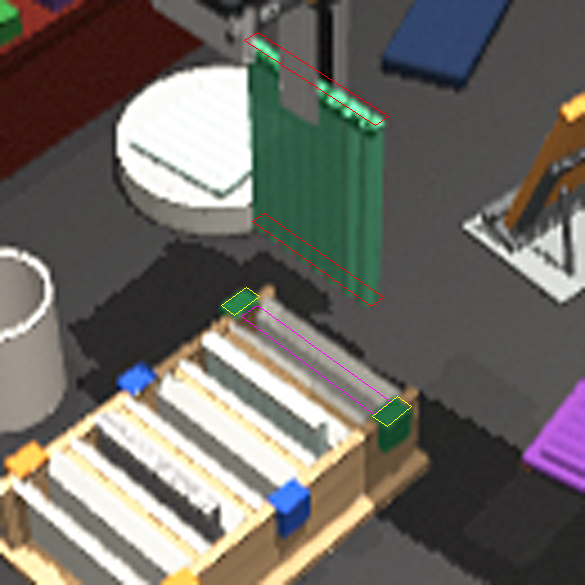

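View pics/o7_scene.png

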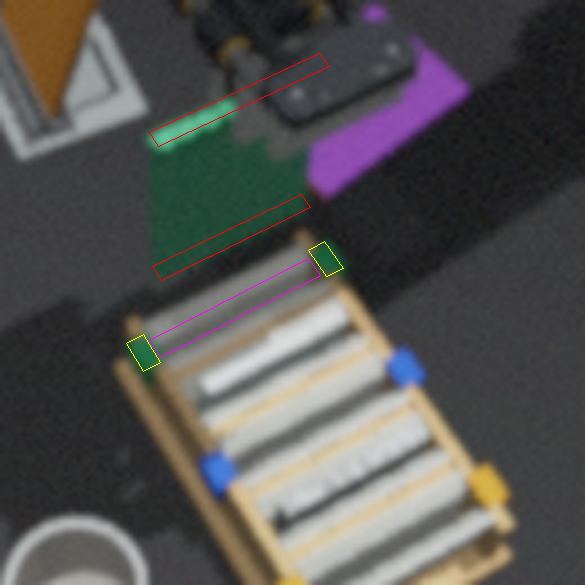

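move_arm(deltas=[-0.5,0,0,0.01,0.0047,-0.0012,1,-0.5,0,0,0.03,0.0047,-0.0012,1,-0.5,0,0,0.05,0.0047,-0.0012,1,-0.5,0,0,0.065,0.0047,-0.0012,1,-0.5,0,0,0.065,0.0047,-0.0012,1,-0.5,0,0,0.065,0.0047,-0.0012,1,-0.5,0,0,0.065,0.0047,-0.0012,1])

```text
time: 9.6
tcp_pos: [562.8, 145.2, 197.3]
tool_rot: [-4.9, 89.8, -7.1]
wrist_force: [-0.2, 0.3, -3.7]
finger_gap: 0.103
```

```bash
python3 look.py w8; python3 - <<'E'
from ov import *
ov('o8',(562.8,145.3),-2.3,top=-31,crop=dict(side=(240,150,130,110),scene=(280,170,130,110)))
im=cv2.imread('pics/w8.png')[100:270,240:440];cv2.imwrite('pics/w8c.png',cv2.resize(im,None,fx=3.5,fy=3.5,interpolation=cv2.INTER_CUBIC))
E
```

```text
9.6 [562.8 145.2 197.3] [  3.3   4.6  99.5  -0.   75.6 -84.4] [-0.17  0.31 -3.71] 0.10290612389057958
9.65 [562.8 145.2 197.4] yaw y 87.73 xdir [ 3.8e-03 -4.0e-04 -1.0e+00] [ 0.11  0.42 -3.75] 0.10507422049660999
```

View pics/w8c.png

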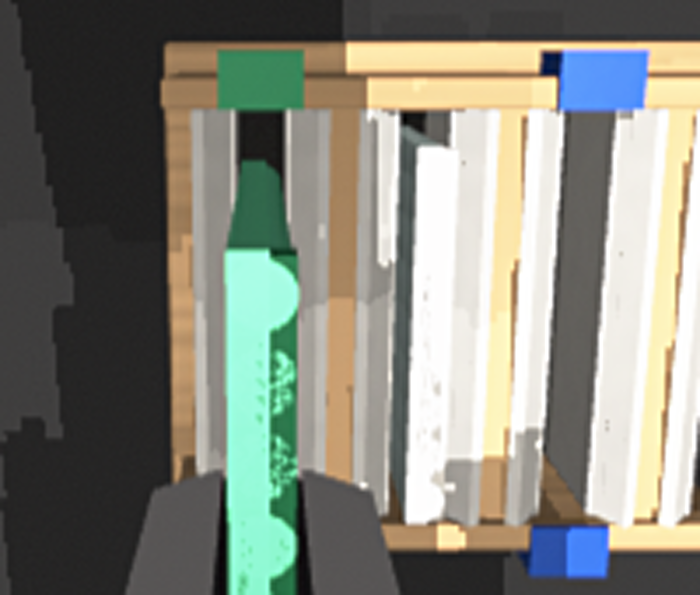

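View pics/o8_side.png

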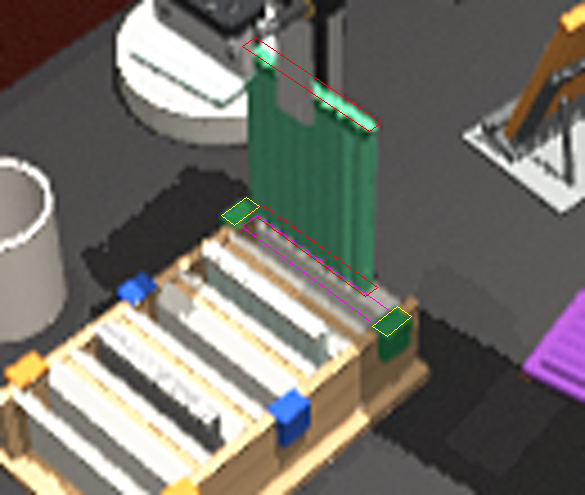

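View pics/o8_scene.png

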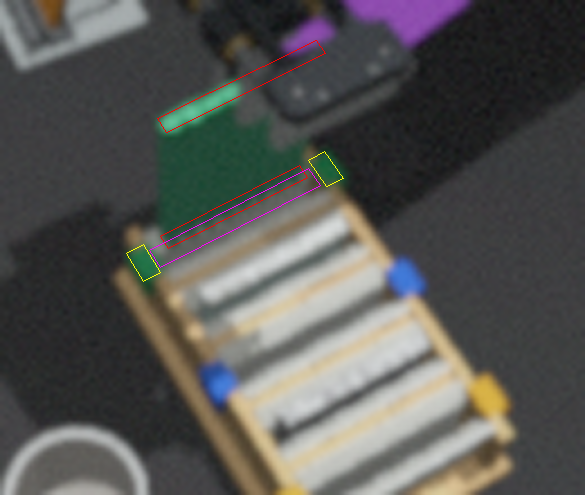

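The wrist crop shows the pane's lower corner at about 1.4 mm to the −y side of the slot's centre line, and both external overlays agree to about 2 mm. I'll shift +1 mm and lower it.

move_arm(deltas=[0,0,0,0.004,0.001,0,1,0,0,0,0.012,0.001,0,1,0,0,0,0.02,0.001,0,1,0,0,0,0.028,0.001,0,1,0,0,0,0.034,0.001,0,1,0,0,0,0.034,0.001,0,1])

```text
time: 10.35
tcp_pos: [561.1, 146.0, 160.3]
tool_rot: [-150.2, 89.9, -152.5]
wrist_force: [0.3, 0.8, -2.8]
finger_gap: 0.101
```

move_arm(deltas=[0,0,0,0.006,0,0,1,0,0,0,0.012,0,0,1,0,0,0,0.018,0,0,1,0,0,0,0.024,0,0,1,0,0,0,0.03,0,0,1,0,0,0,0.03,0,0,1])

```text
time: 10.95
tcp_pos: [561.3, 146.0, 130.7]
tool_rot: [-138.8, 89.9, -141.1]
wrist_force: [0.1, -0.3, -3.6]
finger_gap: 0.105
```

Inside the slot with no side load. Now I'll creep down to the floor.

move_arm(deltas=[0,0,0,0.003,0,0,1,0,0,0,0.006,0,0,1,0,0,0,0.006,0,0,1])

```text
time: 11.25
tcp_pos: [561.9, 146.1, 125.6]
tool_rot: [-36.4, 89.9, -38.6]
wrist_force: [-0.6, 1.0, -3.6]
finger_gap: 0.1
```

move_arm(deltas=[0,0,0,0.002,0,0,1,0,0,0,0.003,0,0,1,0,0,0,0.003,0,0,1])

```text
time: 11.55
tcp_pos: [562.2, 146.1, 123.0]
tool_rot: [-18.9, 89.9, -21.2]
wrist_force: [0.6, -0.3, -3.2]
finger_gap: 0.104
```

```bash
python3 look.py w9; python3 - <<'E'
from ov import *
ov('o9',(562.8,145.3),-2.3,top=-31,crop=dict(side=(240,150,130,110),scene=(280,170,130,110)))
E
```

```text
11.55 [562.2 146.1 123. ] [  3.4   9.1 102.8  -0.   68.  -84.3] [ 0.6  -0.34 -3.19] 0.10362486788188885
11.6 [562.1 146.  123. ] yaw y 87.73 xdir [ 1.4e-03 -6.0e-04 -1.0e+00] [ 0.74  0.41 -3.29] 0.10175779214458802
```

View pics/o9_side.png

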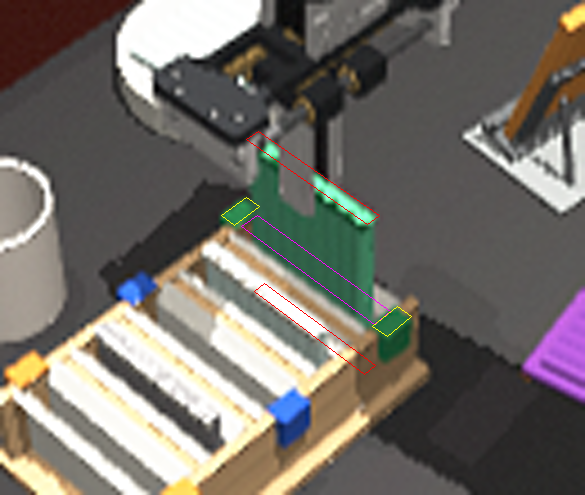

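View pics/w9.png

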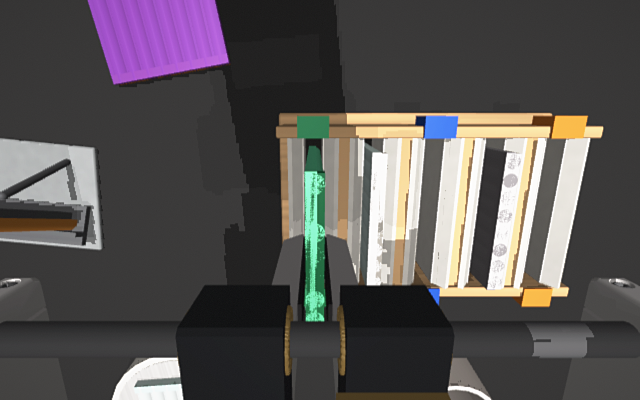

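move_arm(deltas=[0,0,0,0.001,0,0,1,0,0,0,0.002,0,0,1,0,0,0,0.003,0,0,1,0,0,0,0.003,0,0,1])

```text
time: 12.1
tcp_pos: [563.0, 146.2, 122.6]
tool_rot: [-8.7, 89.8, -10.9]
wrist_force: [-4.7, 0.3, 10.7]
finger_gap: 0.102
```

move_arm(deltas=[0,0,0,0.001,0,0,1,0,0,0,0.002,0,0,1,0,0,0,0.003,0,0,1,0,0,0,0.003,0,0,1])

```text
time: 12.5
tcp_pos: [563.7, 146.4, 122.7]
tool_rot: [-4.9, 89.8, -7.1]
wrist_force: [-10.3, -0.4, 23.1]
finger_gap: 0.109
```

move_arm(deltas=[0,0,0,-0.003,0,0,1,0,0,0,-0.0045,0,0,1,0,0,0,-0.0045,0,0,1])

```text
time: 12.8
tcp_pos: [563.5, 146.1, 122.7]
tool_rot: [-1.0, 89.7, -3.3]
wrist_force: [1.7, -0.1, 5.4]
finger_gap: 0.107
```

```bash
python3 - <<'E'
from ov import *
ov('o10',(562.8,145.3),-2.3,top=-29.5,crop=dict(side=(240,150,130,110),scene=(280,170,130,110)))
E
```

```text
12.8 [563.5 146.1 122.7] yaw y 87.73 xdir [ 4.9e-03 -3.0e-04 -1.0e+00] [ 1.7  -0.06  5.44] 0.10687312861084032
```

View pics/o10_side.png

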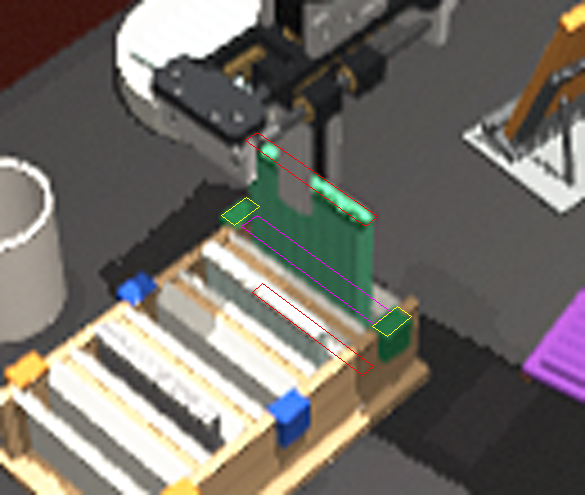

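View pics/o10_scene.png

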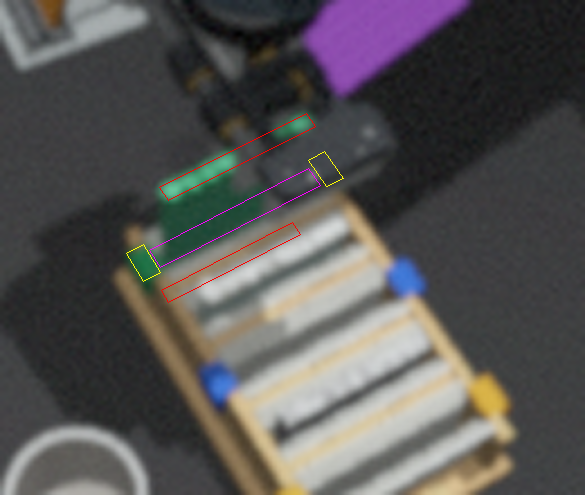

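move_arm(deltas=[0,0,0,0,0,0,0.85,0,0,0,0,0,0,0.75,0,0,0,0,0,0,0.65,0,0,0,0,0,0,0.6,0,0,0,0,0,0,0.6,0,0,0,0,0,0,0.6,0,0,0,-0.01,0,0,0.6,0,0,0,-0.03,0,0,0.6,0,0,0,-0.06,0,0,0.6,0,0,0,-0.1,0,0,0.6,0,0,0,-0.14,0,0,0.6,0,0,0,-0.15,0,0,0.6])

```text
time: 14.1
tcp_pos: [564.3, 146.4, 278.2]
tool_rot: [2.4, 89.3, 0.1]
wrist_force: [-0.4, 0.3, -0.3]
finger_gap: 0.401
```

```bash
python3 look.py w11; python3 - <<'E'
from ov import *
ov('o11',(562.8,145.3),-2.3,top=-29.5,crop=dict(side=(240,150,130,110),scene=(280,170,130,110)))
# amber target
Rg,zp=pane_R(-8,.32);delta(Rg,np.array([526.8,-112.4,154.2])+110*zp)
E
```

```text
14.1 [564.3 146.4 278.2] [  3.4   1.3  94.5  -0.   83.5 -84.3] [-0.36  0.31 -0.27] 0.40074368624231405
14.15 [564.1 146.3 277.3] yaw y 87.74 xdir [ 1.030e-02 -1.000e-04 -9.999e-01] [ 1.37 -0.25  0.47] 0.39852027651364574
delta [ 94.84 -15.19  13.77] [ 0.013  -0.2563 -0.0593] rows>= 11.3 t 14.25 q [  3.   2.  95.  -0.  83. -84.]
```

View pics/o11_side.png

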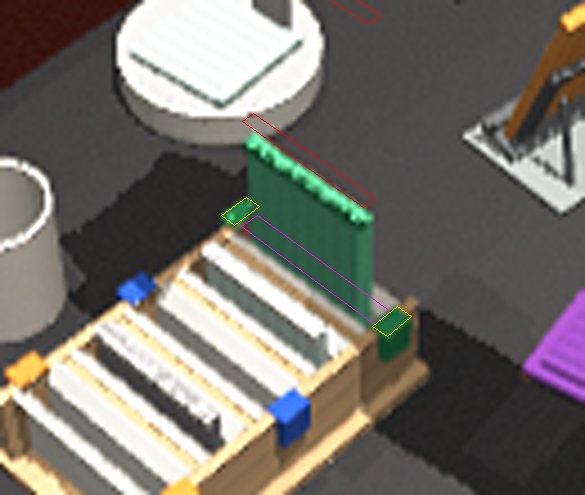

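View pics/w11.png

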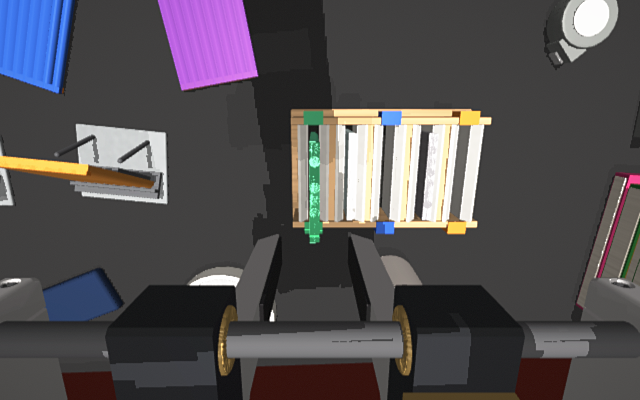

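The green pane stands in its slot. The side crop shows its top edge from (250,145) to (370,220) and nothing else disturbed. Next is the amber pane.

move_arm(deltas=[8,-1.3,1.2,0,-0.02,-0.005,0.6,16,-2.6,2.4,0,-0.05,-0.012,0.5,25,-3.9,3.5,0,-0.08,-0.02,0.4,33,-5.2,4.7,0.001,-0.11,-0.026,0.3,41,-6.5,5.9,0.003,-0.14,-0.033,0.2,49,-7.9,7.2,0.005,-0.17,-0.04,0.1,58,-9.2,8.4,0.007,-0.2,-0.047,0,66,-10.5,9.6,0.009,-0.23,-0.053,0,74,-11.9,10.8,0.011,-0.256,-0.059,0,82,-13.2,12,0.013,-0.256,-0.059,0,90,-14.4,13.1,0.013,-0.256,-0.059,0,94.8,-15.2,13.8,0.013,-0.256,-0.059,0])

```text
time: 15.45
tcp_pos: [491.3, -107.0, 255.2]
tool_rot: [90.5, 71.9, -7.8]
wrist_force: [-1.0, 0.1, 0.8]
finger_gap: 1.0
```

move_arm(deltas=[0,0,0,0,0,0,0,0,0,0,0,0,0,0,0,0,0,0,0,0,0])

```text
time: 15.75
tcp_pos: [492.6, -107.2, 257.6]
tool_rot: [90.1, 71.8, -7.8]
wrist_force: [-0.1, -0.4, -0.1]
finger_gap: 1.001
```

```bash
python3 look.py w12; python3 - <<'E'
import cv2
im=cv2.imread('pics/w12.png')[100:270,240:400];cv2.imwrite('pics/w12c.png',cv2.resize(im,None,fx=3.5,fy=3.5,interpolation=0))
E
```

```text
15.75 [ 492.6 -107.2  257.6] [-29.1 -22.5 118.7   7.1  66.9 -23. ] [-0.08 -0.4  -0.12] 1.0010407242385073
```

View pics/w12.png

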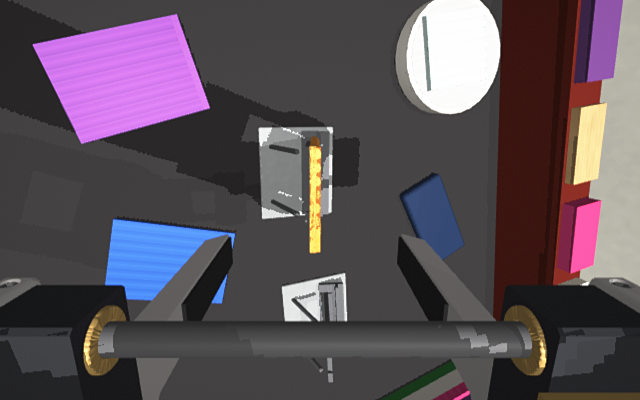

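View pics/w12c.png

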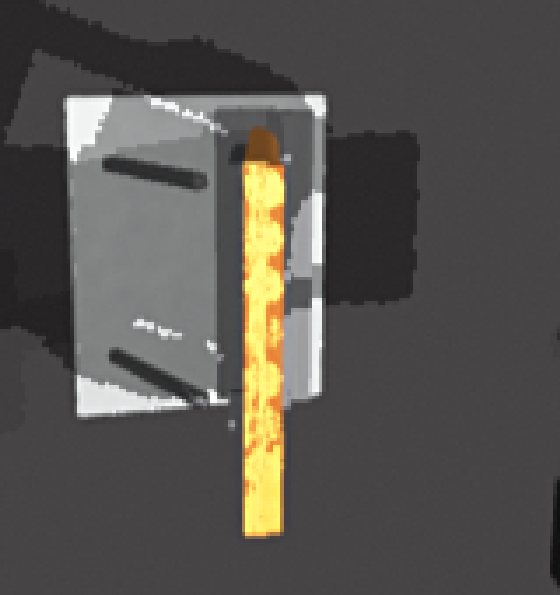

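```bash
python3 - <<'E'
from edge import *
print(C['wrist']['T_tool_cam'][:3,3])
for x in(95,100,105,110): print(x,tool_pt((315.3,146.3),x).round(1),tool_pt((315.3,253.1),x).round(1))
E
```

```text
[-189.89394702    1.50817019  -75.23018911]
95 [ 95.    1.8 -48.9] [95.   1.8 46.7]
100 [100.    1.8 -48.5] [100.    1.8  48.9]
105 [105.    1.8 -48. ] [105.    1.8  51. ]
110 [110.    1.8 -47.5] [110.    1.8  53.2]
```

move_arm(deltas=[0,0,0,0.03,0.0012,0.002,0,0,0,0,0.06,0.0012,0.002,0,0,0,0,0.09,0.0012,0.002,0,0,0,0,0.11,0.0012,0.002,0,0,0,0,0.125,0.0012,0.002,0,0,0,0,0.136,0.0012,0.002,0,0,0,0,0.136,0.0012,0.002,0,0,0,0,0.136,0.0012,0.002,0,0,0,0,0.136,0.0012,0.002,0])

```text
time: 16.7
tcp_pos: [536.6, -115.7, 131.0]
tool_rot: [89.9, 71.6, -8.0]
wrist_force: [0.3, -0.0, -1.0]
finger_gap: 0.998
```

```bash
python3 look.py w13; python3 tv.py t13;python3 - <<'E'
import cv2
im=cv2.imread('pics/w13.png')[120:330,230:400];cv2.imwrite('pics/w13c.png',cv2.resize(im,None,fx=2.8,fy=2.8,interpolation=0))
E
```

```text
16.7 [ 536.6 -115.7  131. ] [-27.3  -7.5 120.4   7.8  49.9 -23.4] [ 0.25 -0.01 -1.  ] 0.9975678152659828
94.05709776377445 16.75 [ 536.6 -115.7  131. ] [89.89 71.57 -8.06] [-0.11  0.08 -0.47]
```

View pics/w13c.png

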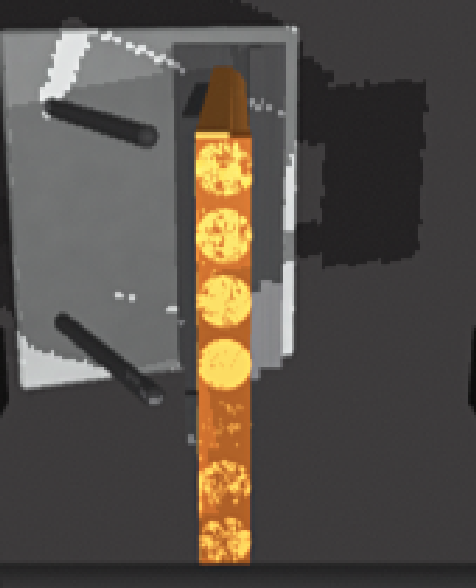

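View pics/t13.png

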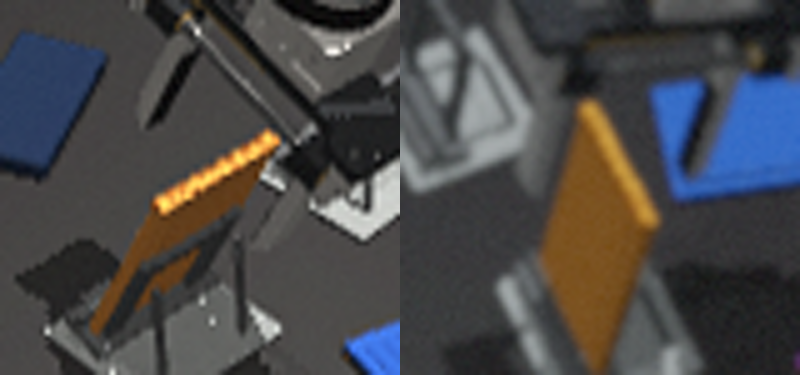

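```bash
python3 - <<'E'
from edge import *
print(C['wrist']['T_tool_cam'][:3,3])
for x in(-31,-25): print(x,tool_pt((309.6,120+132/2.8),x).round(1),tool_pt((310.3,320),x).round(1))
E
```

```text
[-189.8902407     1.50701268  -75.23144394]
-31 [-31.   -1.  -50.8] [-31.   -1.   31.2]
-25 [-25.   -1.1 -49.9] [-25.   -1.1  35.2]
```

Centred to 1 mm, with the depth and mid-width good. Shift −1 mm and close.

move_arm(deltas=[0,0,0,0,-0.001,0,0.4,0,0,0,0,-0.001,0,0.7,0,0,0,0,-0.001,0,0.8,0,0,0,0,-0.001,0,0.9,0,0,0,0,-0.001,0,1,0,0,0,0,-0.001,0,1,0,0,0,0,-0.001,0,1,0,0,0,0,-0.001,0,1,0,0,0,0,-0.001,0,1,0,0,0,0,-0.001,0,1,0,0,0,0,-0.001,0,1,0,0,0,0,-0.001,0,1], grip_force=25)

```text
time: 18.05
tcp_pos: [534.9, -115.2, 129.4]
tool_rot: [90.0, 71.7, -7.9]
wrist_force: [-1.3, 0.1, 0.1]
finger_gap: 0.101
```

move_arm(deltas=[0,0,0,0,0,0,1,0,0,0,0,0,0,1,0,0,0,0,0,0,1,0,0,0,0,0,0,1], grip_force=32)

```text
time: 18.45
tcp_pos: [535.0, -115.2, 129.4]
tool_rot: [90.0, 71.7, -7.9]
wrist_force: [-2.0, -0.3, 0.9]
finger_gap: 0.104
```

move_arm(deltas=[0,0,0,-0.005,0,0,1,0,0,0,-0.015,0,0,1,0,0,0,-0.03,0,0,1,0,0,0,-0.045,0,0,1,0,0,0,-0.06,0,0,1,0,0,0,-0.08,0,0,1,0,0,0,-0.1,0,0,1,0,0,0,-0.12,0,0,1,0,0,0,-0.14,0,0,1,0,0,0,-0.15,0,0,1,0,0,0,-0.15,0,0,1,0,0,0,-0.15,0,0,1])

```text
time: 19.65
tcp_pos: [488.0, -108.6, 271.1]
tool_rot: [90.1, 71.7, -7.9]
wrist_force: [-0.5, -0.5, -3.5]
finger_gap: 0.099
```

```bash
python3 tv.py t14; python3 - <<'E'
from h import *
Rg,zp=pane_R(-8,0);delta(Rg,[500,-110,330])
Rg2,_=pane_R(87.7,0)
print('then',Ro.from_matrix(Rg.T@Rg2).as_rotvec(degrees=True).round(2),(Rg.T@(np.array([569,320,300])-[500,-110,330])).round(1))
E
```

```text
9.307943002228315 19.65 [ 488.  -108.6  271.1] [90.07 71.74 -7.89] [-0.49 -0.54 -3.51]
delta [  0.04  -0.06 -18.19] [-0.0528  0.0302 -0.0002] rows>= 2.1 t 19.75 q [-30. -24. 118.   7.  69. -23.]
then [-95.7  -0.   -0. ] [  30.     8.5 -435.4]
```

View pics/t14.png

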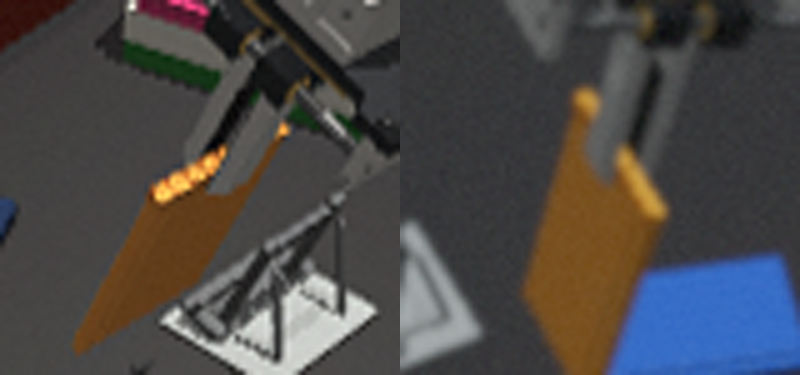

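The amber pane is lifted cleanly. Now I'll bring it upright and carry it high over the sorter.

move_arm(deltas=[0,0,-3,-0.014,0.008,0,1,0,0,-7,-0.03,0.018,0,1,0,0,-12,-0.045,0.026,0,1,0,0,-16,-0.053,0.03,0,1,0,0,-18.2,-0.053,0.03,0,1,0,0,-18.2,-0.053,0.03,0,1,0,0,-18.2,-0.053,0.03,0,1])

```text
time: 20.45
tcp_pos: [500.0, -110.2, 330.3]
tool_rot: [137.4, 89.9, 39.5]
wrist_force: [-0.5, 0.4, -2.6]
finger_gap: 0.104
```

move_arm(deltas=[-4,0,0,0,0,-0.02,1,-11,0,0,0,0.001,-0.05,1,-19,0,0,0,0.002,-0.085,1,-27,0,0,0,0.003,-0.125,1,-35,0,0,0,0.003,-0.165,1,-43,0,0,0,0.004,-0.205,1,-51,0,0,0,0.005,-0.245,1,-59,0,0,0,0.005,-0.285,1,-67,0,0,0,0.006,-0.325,1,-75,0,0,0.004,0.007,-0.365,1,-83,0,0,0.01,0.008,-0.4,1,-90,0,0,0.016,0.008,-0.425,1])

```text
time: 21.65
tcp_pos: [566.3, 311.4, 314.8]
tool_rot: [17.4, 89.9, 9.8]
wrist_force: [0.4, -0.2, -2.7]
finger_gap: 0.102
```

```bash
python3 - <<'E'
from h import *
Rg2,_=pane_R(87.7,0);delta(Rg2,[569,320.5,262])
o=r.get_obs();print(o['tcp_pos'],o['tool_rot'],o['finger_gap'])
E
```

```text
delta [-5.27  0.1  -0.03] [0.0528 0.0093 0.0014] rows>= 1.1 t 21.65 q [ 19.   9.  82.  -0.  88. -64.]
[566.2977083  311.4021949  314.76107411] [17.41583577 89.8918374   9.84117311] 0.10214007901498202
```

move_arm(deltas=[-2.5,0,0,0.015,0.005,0.001,1,-5.3,0,0,0.03,0.0093,0.0014,1,-5.3,0,0,0.053,0.0093,0.0014,1,-5.3,0,0,0.053,0.0093,0.0014,1,-5.3,0,0,0.053,0.0093,0.0014,1,-5.3,0,0,0.053,0.0093,0.0014,1])

```text
time: 22.25
tcp_pos: [570.2, 318.4, 264.3]
tool_rot: [11.4, 89.7, 8.8]
wrist_force: [-0.8, 0.1, -2.3]
finger_gap: 0.105
```

```bash
python3 look.py w15; python3 - <<'E'
from ov import *
ov('o15',(570.2,321),-2.3,top=-30,crop=dict(side=(215,150,130,130),scene=(300,160,130,130)))
im=cv2.imread('pics/w15.png')[90:260,150:350];cv2.imwrite('pics/w15c.png',cv2.resize(im,None,fx=3.5,fy=3.5,interpolation=cv2.INTER_CUBIC))
print(C['wrist']['T_tool_cam'][:3,3])
E
```

```text
22.25 [570.2 318.4 264.3] [ 19.3  11.6  84.8  -0.   83.3 -68. ] [-0.77  0.13 -2.28] 0.10457426770523441
22.3 [570.3 318.5 264.5] yaw y 87.33 xdir [ 4.8e-03  8.0e-04 -1.0e+00] [ 0.02 -0.18 -2.77] 0.1036493169886505
[-190.37594939    0.23547822  -73.28520319]
```

View pics/w15c.png

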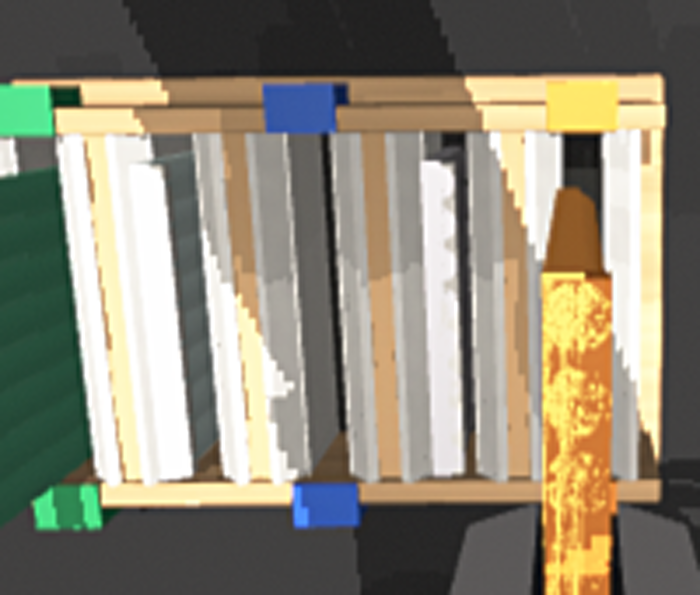

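View pics/o15_side.png

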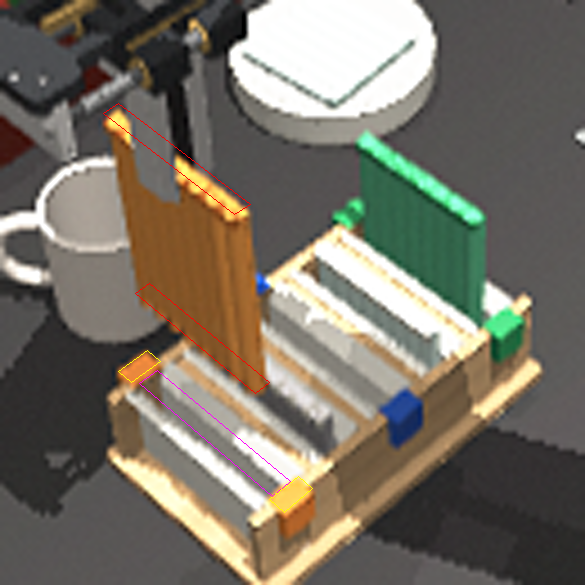

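View pics/o15_scene.png

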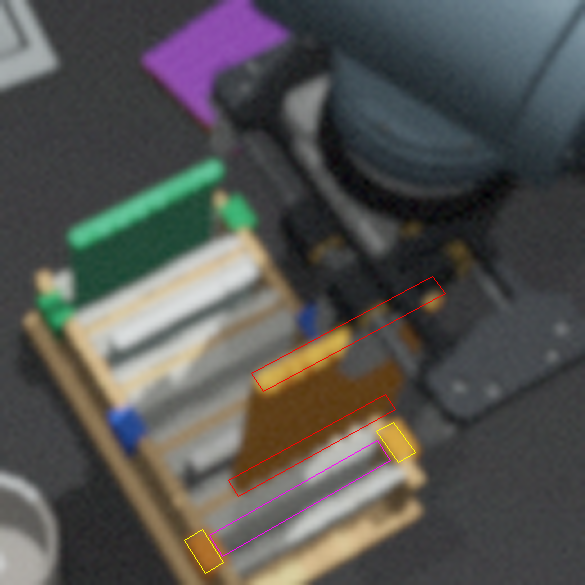

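```bash
python3 - <<'E'
import pickle
from edge import *
o=pickle.load(open('pics/w15.pkl','rb'))
for n,uv,z in(('otab',(316.6,119.5),75),('btab',(235.5,120.5),75),('btab2',(243,234),75),('gtab2',(169.5,234.5),75),('floor',(316.3,133),20),('pane bottom end',(313.7,143.5),154),('pane top end',(314.9,168),294)): print(n,onz('wrist',uv,z,o).round(1))
E
```

```text
otab [504.2 324.7  75. ]
btab [501.  236.6  75. ]
btab2 [631.8 231.3  75. ]
gtab2 [628.2 144.1  75. ]
floor [521.8 323.9  20. ]
pane bottom end [522.8 320.6 154. ]
pane top end [521.9 321.3 294. ]
```

move_arm(deltas=[-0.3,0,0,0.01,0.0032,-0.002,1,-0.3,0,0,0.03,0.0032,-0.002,1,-0.3,0,0,0.05,0.0032,-0.002,1,-0.3,0,0,0.066,0.0032,-0.002,1,-0.3,0,0,0.066,0.0032,-0.002,1,-0.3,0,0,0.066,0.0032,-0.002,1,-0.3,0,0,0.066,0.0032,-0.002,1])

```text
time: 23.1
tcp_pos: [568.7, 322.0, 198.1]
tool_rot: [9.6, 89.7, 7.2]
wrist_force: [-0.2, -0.6, -1.9]
finger_gap: 0.106
```

```bash
python3 look.py w16; python3 - <<'E'
from ov import *
ov('o16',(570,321.7),-2.3,top=-30,crop=dict(side=(215,160,130,120),scene=(300,180,130,120)))
im=cv2.imread('pics/w16.png')[90:260,150:350];cv2.imwrite('pics/w16c.png',cv2.resize(im,None,fx=3.5,fy=3.5,interpolation=cv2.INTER_CUBIC))
E
```

```text
23.1 [568.7 322.  198.1] [ 19.6  14.2  88.7  -0.1  76.9 -68. ] [-0.21 -0.63 -1.92] 0.10569186675260593
23.15 [568.8 322.  198.3] yaw y 87.65 xdir [ 4.6e-03  7.0e-04 -1.0e+00] [ 0.25 -0.16 -2.88] 0.09945811219079943
```

View pics/w16c.png

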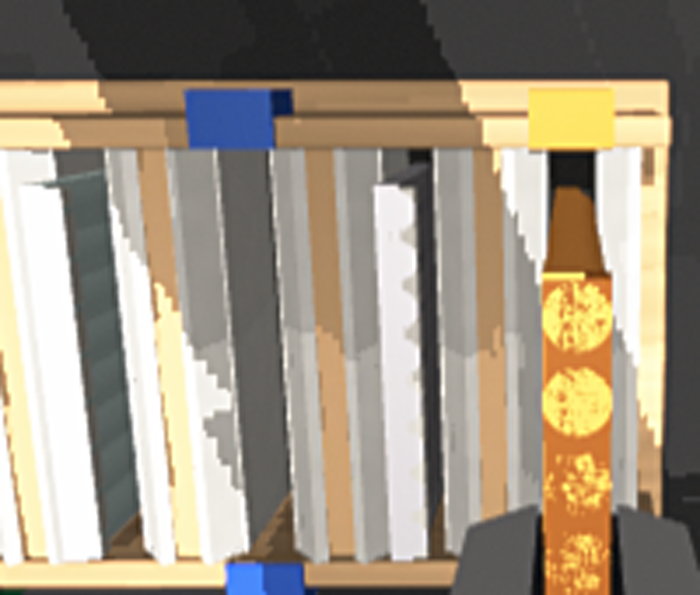

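View pics/o16_side.png

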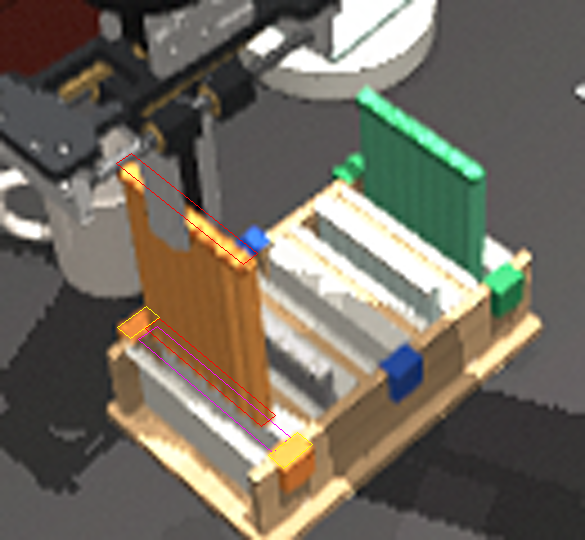

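View pics/o16_scene.png

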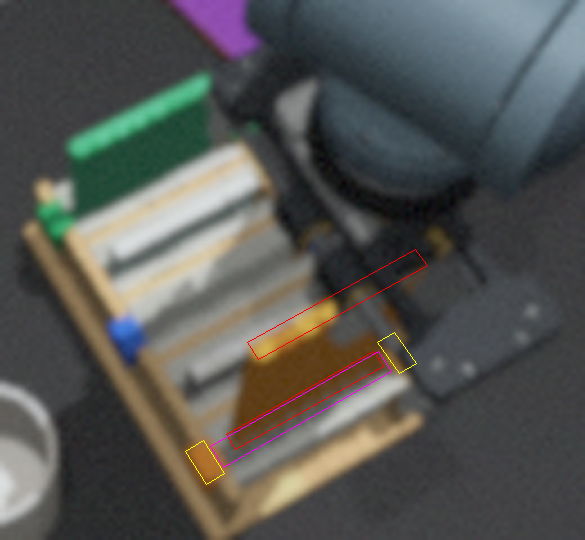

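move_arm(deltas=[0,0,0,0.004,-0.0006,0,1,0,0,0,0.012,-0.0006,0,1,0,0,0,0.02,-0.0006,0,1,0,0,0,0.028,-0.0006,0,1,0,0,0,0.034,-0.0006,0,1,0,0,0,0.034,-0.0006,0,1])

```text
time: 23.85
tcp_pos: [567.1, 320.8, 160.9]
tool_rot: [-111.5, 89.9, -113.9]
wrist_force: [-1.1, 0.1, -2.3]
finger_gap: 0.107
```

move_arm(deltas=[0,0,0,0.006,0,0,1,0,0,0,0.012,0,0,1,0,0,0,0.018,0,0,1,0,0,0,0.024,0,0,1,0,0,0,0.03,0,0,1,0,0,0,0.03,0,0,1])

```text
time: 24.45
tcp_pos: [567.3, 320.8, 131.2]
tool_rot: [-86.4, 89.9, -88.8]
wrist_force: [-0.1, -0.1, -2.4]
finger_gap: 0.108
```

move_arm(deltas=[0,0,0,0.002,0,0,1,0,0,0,0.004,0,0,1,0,0,0,0.006,0,0,1,0,0,0,0.006,0,0,1])

```text
time: 24.85
tcp_pos: [568.5, 321.2, 127.2]
tool_rot: [3.6, 89.8, 1.3]
wrist_force: [0.3, 0.1, -1.5]
finger_gap: 0.106
```

move_arm(deltas=[0,0,0,0.001,0,0,1,0,0,0,0.002,0,0,1,0,0,0,0.002,0,0,1])

```text
time: 25.15
tcp_pos: [568.9, 321.6, 127.1]
tool_rot: [10.4, 89.8, 8.1]
wrist_force: [-2.3, -1.8, 7.0]
finger_gap: 0.103
```

move_arm(deltas=[0,0,0,0.001,0,0,1,0,0,0,0.002,0,0,1,0,0,0,0.002,0,0,1])

```text
time: 25.45
tcp_pos: [569.1, 322.0, 127.1]
tool_rot: [16.5, 89.7, 14.2]
wrist_force: [-5.8, -1.4, 15.4]
finger_gap: 0.105
```

move_arm(deltas=[0,0,0,0.001,0,0,1,0,0,0,0.002,0,0,1,0,0,0,0.002,0,0,1])

```text
time: 25.75
tcp_pos: [569.6, 322.5, 127.1]
tool_rot: [21.4, 89.6, 19.1]
wrist_force: [-9.0, -1.2, 22.6]
finger_gap: 0.103
```

move_arm(deltas=[0,0,0,-0.003,0,0,1,0,0,0,-0.0045,0,0,1,0,0,0,-0.0045,0,0,1])

```text
time: 26.05
tcp_pos: [569.5, 321.6, 127.0]
tool_rot: [15.0, 89.7, 12.7]
wrist_force: [0.7, 0.3, 7.7]
finger_gap: 0.102
```

```bash
cat > top.py <<'E'
import sys
from h import *
o=r.get_obs();print(o['time'],o['tcp_pos'].round(1),o['wrist_force'].round(2),o['finger_gap'])
a=np.radians(-2.3);ex=np.array([np.cos(a),np.sin(a),0]);ey=np.array([-np.sin(a),np.cos(a),0])
for n,(x,y,w,h) in dict(side=(215,160,130,120),scene=(290,170,130,120)).items():
    k=6;im=cv2.resize(r.get_image(n)[y:y+h,x:x+w,::-1],None,fx=k,fy=k,interpolation=cv2.INTER_CUBIC)[:600]
    for s in((562.8,145.3,0),(570,321.7,0)):
        for zt,c in((152,(0,0,255)),(157,(255,0,0))):
            q=proj(n,[np.array(s)+ex*u+ey*v+[0,0,zt] for u,v in((-50,-5),(50,-5),(50,5),(-50,5))])
            cv2.polylines(im,[((q-[x,y]+.5)*k).astype(int)],True,c,1)
    cv2.imwrite(f'pics/{sys.argv[1]}_{n}.png',im)
E
python3 top.py p17
```

```text
26.05 [569.5 321.6 127. ] [0.75 0.3  7.74] 0.10237010178887863
```

View pics/p17_side.png

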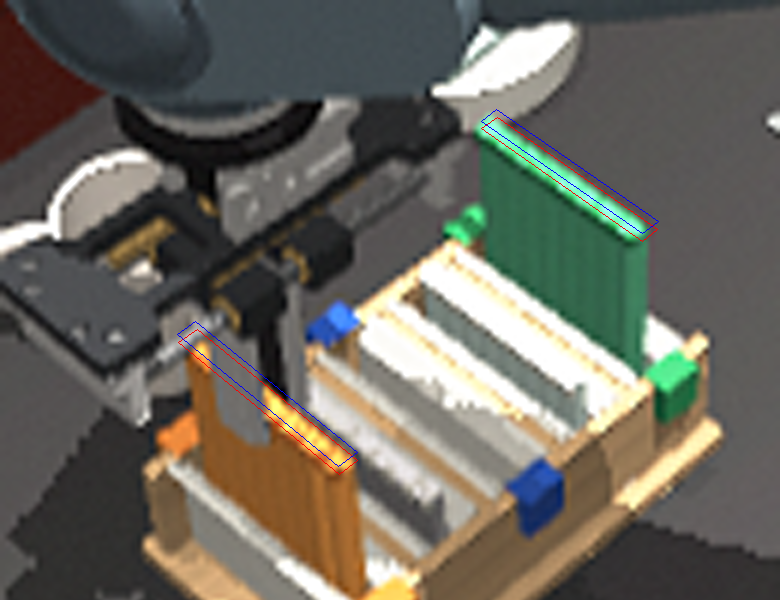

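View pics/p17_scene.png

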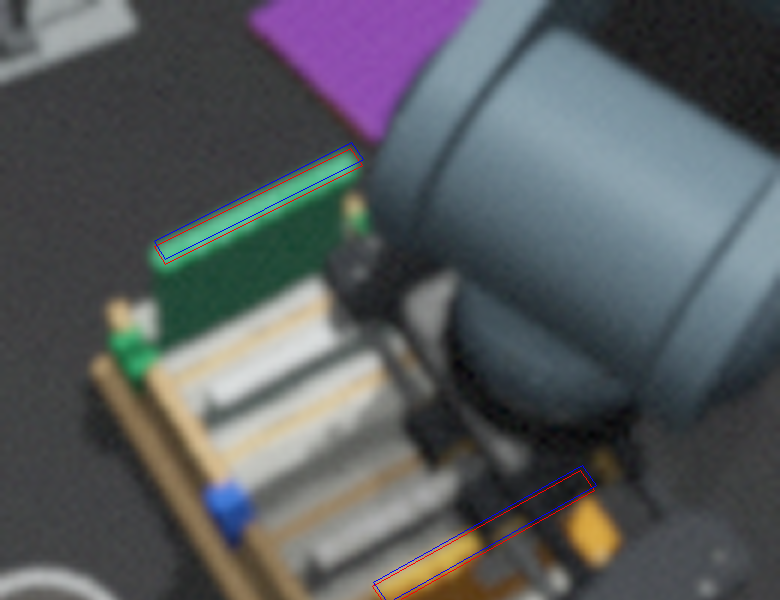

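The amber top edge matches the z = 152 outline as closely as the seated green pane does, so it's on the floor. Relax the preload and release.

move_arm(deltas=[0,0,0,-0.001,0,0,1,0,0,0,-0.001,0,0,0.9,0,0,0,-0.001,0,0,0.8,0,0,0,-0.001,0,0,0.7,0,0,0,-0.001,0,0,0.6,0,0,0,-0.001,0,0,0.6,0,0,0,-0.001,0,0,0.6,0,0,0,-0.015,0,0,0.6,0,0,0,-0.04,0,0,0.6,0,0,0,-0.08,0,0,0.6,0,0,0,-0.12,0,0,0.6,0,0,0,-0.15,0,0,0.6])

```text
time: 27.35
tcp_pos: [568.4, 321.4, 279.7]
tool_rot: [13.4, 89.6, 11.0]
wrist_force: [-0.1, 0.9, -0.1]
finger_gap: 0.399
```

move_arm(deltas=[0,0,0,-0.02,-0.04,-0.03,0.6,0,0,0,-0.02,-0.08,-0.06,0.6,0,0,0,-0.02,-0.09,-0.09,0.6,0,0,0,-0.02,-0.09,-0.1,0.6,0,0,0,-0.02,-0.09,-0.1,0.6])

```text
time: 27.85
tcp_pos: [463.7, 235.6, 296.4]
tool_rot: [9.9, 89.7, 7.5]
wrist_force: [0.5, -0.4, 0.4]
finger_gap: 0.399
```

```bash
python3 top.py p18; python3 look.py w18; python3 - <<'E'
from h import *
for n in('scene','side'): cv2.imwrite(f'pics/full_{n}.png',r.get_image(n)[:,:,::-1])
E
```

```text
27.85 [463.7 235.6 296.4] [ 0.51 -0.35  0.41] 0.39915162312037566
27.95 [464.8 235.8 295.6] [ 14.4  -7.6 101.3  -0.   86.1 -73.2] [0.3  1.49 0.19] 0.40180188589754373
```

View pics/p18_side.png

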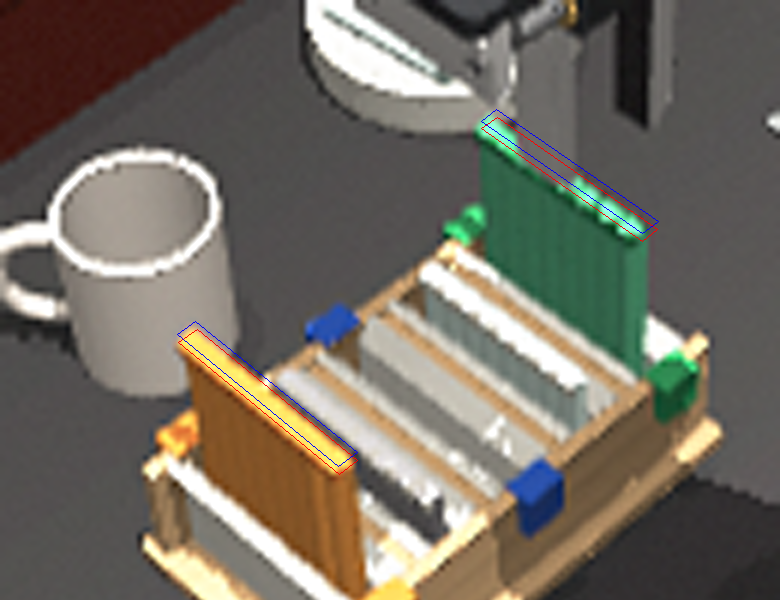

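View pics/w18.png

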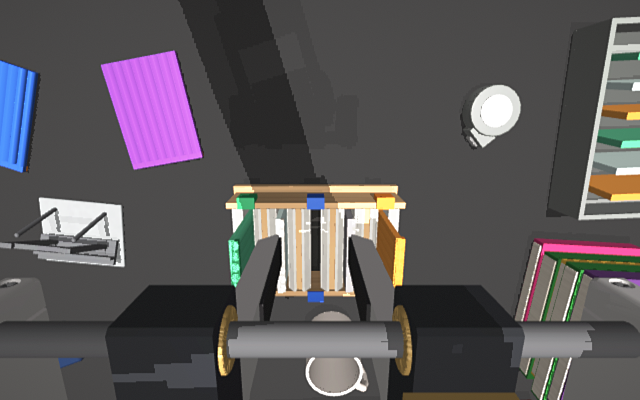

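View pics/full_scene.png

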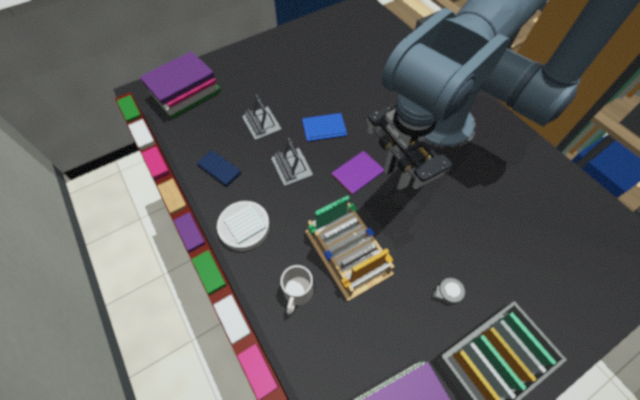

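Both panes are standing in their slots, their top edges on the z = 152 mm outline. The mug, puck, tile, power bank and short samples look unmoved, and the gripper is clear.

```bash
python3 -c "
from cell import r
o=r.get_obs();print(o['time'],o['wrist_force'].round(1),abs(o['dq']).max());print(r.sign_off())"
```

```text
28.1 [ 0.1  0.5 -0.1] 0.38364421528811427
the job is handed in; nothing more can be done
None
```

Both panes are in the sorter: green in the green-tab slot, amber in the orange-tab slot, banded edge up. I gripped each near its top, lifted it along its own plane, carried it upright, lowered it until it touched the slot floor, and only then released it. The job was handed in at 28 s.

**Last checks:**
- **Seating:** in the external views both top edges lie within about 2 mm of where a fully seated pane's would be (152 mm above the desk). Green sits about 2 mm towards −y and may lean very slightly within the slot clearance.
- **Bystanders:** everything in view looked unmoved in the final pictures. I judged this by eye, and I did not check the tape measure specifically.
- **Gripper:** it was clear of everything, with the wrist force near zero.

**What disagreed:**
- **Fingertips:** they looked about 30 mm shorter in the cameras than the stated tool geometry, so I gripped the panes deeper to be safe.
- **Amber contact height:** it touched the floor with the tool 4.5 mm higher than green did. The amber top-edge height in the external view agrees with its being fully down, so I put the difference down to a shallower grip.
- **Wrist camera:** its calibration shifted by a few millimetres between arm poses, so I centred each pane on its slot within the same picture.

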